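Set out the blue memo panel from the leaning stack

TASK

Draw the blue memo panel out of the stack leaning against the drawer unit without toppling or pulling out the other panels, and stand it upright on the ledge of the wooden desk stand, tab up, leaning on the backrest. Then slide the orange side stop along the ledge until the panel sits snug between it and the fixed wooden end stop. Leave the two small bottles and the cream jar where they stand.

Things in the scene. Friction and masses are not known exactly. Their poses are not given: they have to be found in the camera images.
- blue_panel_center (a point): Centre of the blue-framed memo panel to be moved: rigid board 160 mm wide, 120 high, 10 thick, about 0.2 kg, with a white writing face. Axes: x square to the board, out of the writing face; y along its width; z up the board. It leans 0.2 rad from upright, top towards the drawer unit, with at least the grey panel in front of it. Boards in the stack touch.
- blue_panel_tab (a point): Grip point on the blue panel's tab (10 mm thick as the board, 26 mm wide, mid-width, rising 50 mm above the top edge): 30 mm above the top edge, 90 mm from the panel's centre along z. Axes as the panel's. Pinch it across its thickness from above: all boards are equally high and the other tabs stand 58 mm to the sides, so only top edges lie beside it.
- red_panel_center (a point): Centre of the red panel in the stack, same size and axes as the blue one; its tab is 58 mm towards its +y. Must stay leaning in the stack.
- yellow_panel_center (a point): Centre of the yellow panel in the stack, same size and axes; its tab is 58 mm towards its -y. Must stay leaning.
- grey_panel_center (a point): Centre of the grey panel, always the front one of the stack (farthest from the drawer unit), same size and axes; its tab is 58 mm towards its +y. Must stay leaning.
- drawer_unit: Low white drawer unit, fixed, 130 x 240 x 105 mm high, with a thin green notebook on top (12 mm). Origin on the table at the middle of the foot of the upright face that the panels lean on; x points out of that face towards the panels, y along it, z up. The unit lies at x from -130 to 0 mm.
- stand: Fixed wooden desk stand. Origin on the table below the line where ledge and backrest meet; x to its open front, y along the ledge, z up. Ledge top 30 mm above the table, y -100 to +220 mm; a 12 mm high front lip starts 26 mm in front of the backrest's foot. Backrest, y -85 to +85 mm, rises 96 mm above the ledge, leaning 0.3 rad back (top to -x).
- stand_home (a point): Where the blue panel's centre lies when it rests on ledge and backrest, home against the fixed wooden end stop: x -13, y 0, z 89 mm in the stand's frame, whose axes it shares. The end stop stands at the stand's -y end: inner face at y = -80 mm, its top 85 mm above the table.
- side_stop (a joint): Position (m) of the orange side stop that slides along the ledge; grows as it moves to the stand's -y, towards the end stop. At 0 (open) its face is at y = 150 mm of the stand; 0.070 is snug on a panel that is home against the end stop; travel ends at 0.085. It stays where left; friction 1.5 N, pushing the panel too about 2 to 4 N.
- side_stop_grip (a point): Grip of the side stop: orange upright post, 24 mm (stand's x) by 14 mm (stand's y), top about 143 mm above the table. This point is mid-post, 20 mm below its top and 37 mm behind (stand's +y) the face that meets the panel; that face is on a block 38 mm high above the ledge. Axes as the stand's.
- teal_bottle_mid (a point): Middle of a slim teal bottle, 36 mm diameter, 130 mm tall; leave it.
- cream_jar_mid (a point): Middle of a white jar with yellow lid, 60 mm diameter, 42 mm tall; leave it.
- amber_bottle_mid (a point): Middle of an amber bottle with black cap, 44 mm diameter, 90 mm tall; leave it.
Things that resemble listed ones, but are neither listed nor needed, are in the scene too. Of the things shaped like the part that bears red_panel_center, the red one is meant.

How it is judged (in metres and radians):
On the way, in this order (a step that is already met when the one before it is completed fails the run):
1. the blue panel is drawn out of the stack (over 150 mm from its start) (distance of blue_panel_center from where it was at the start of the episode above 0.15 m), for 0.1 s.
2. the blue panel stands on the ledge, leaning on the backrest (x of blue_panel_center in the frame of stand between -0.035 and 0.02 m and z of blue_panel_center in the frame of stand between 0.074 and 0.098 m and angle between blue_panel_center's own z axis and vertical between 0.15 and 0.6 rad and angle between the y axis of blue_panel_center and the y axis of stand, either way round below 0.12 rad and y of blue_panel_center in the frame of stand between -0.02 and 0.06 m), for 0.2 s.
At the end, for the whole second after the job is handed in: Blue panel at rest on ledge and backrest, tab up (0.15 to 0.6 rad back, square to the stand within 0.12 rad), within 5 mm of home at the end stop; side stop within 5 mm of snug; the other panels leaning under 0.5 rad, within 50 mm of their start (x of blue_panel_center in the frame of stand between -0.035 and 0.02 m and z of blue_panel_center in the frame of stand between 0.074 and 0.098 m and angle between blue_panel_center's own z axis and vertical between 0.15 and 0.6 rad and angle between the y axis of blue_panel_center and the y axis of stand, either way round below 0.12 rad and y of blue_panel_center in the frame of stand between -0.005 and 0.005 m and value of joint side_stop between 0.065 and 0.075 m and linear speed of blue_panel below 0.02 m/s and angle between each of red_panel_center, yellow_panel_center, grey_panel_center's own z axis and vertical below 0.5 rad and distance of each of red_panel_center, yellow_panel_center, grey_panel_center from where it was at the start of the episode below 0.05 m); the robot touches nothing.
It fails at once if another panel of the stack topples (tilts over 0.7 rad) or is pulled out (its centre over 80 mm away from its start) (angle between any of red_panel_center, yellow_panel_center, grey_panel_center's own z axis and vertical above 0.7 rad or distance of any of red_panel_center, yellow_panel_center, grey_panel_center from where it was at the start of the episode above 0.08 m).
It fails at once if the teal bottle, the cream jar or the amber bottle is pushed more than 50 mm away or knocked over (distance of any of teal_bottle_mid, cream_jar_mid, amber_bottle_mid from where it was at the start of the episode above 0.05 m or angle between any of teal_bottle_mid, cream_jar_mid, amber_bottle_mid's own z axis and vertical above 0.7 rad).
It also fails if it takes over 58 s, if anything falls off the work surface, if the arm or the gripper's body presses on something with over 40 N, if the wrist force passes 120 N, or if a joint passes its speed limit or range.

ROBOT

A 7-joint arm with a two-finger parallel gripper is mounted at the origin on the work surface. World frame = base frame: x ahead of the robot, y to its left, z up, the work surface at z = 0. Lengths are in mm, angles in rad, forces in N, time in s.
With the tool pointing down it reaches from about 400 to 850 mm from the base axis. Payload 10.4 kg.
Tool frame: the origin (TCP) lies midway between the tips of the shut fingers; the grasp point (between the pads) lies 19 mm behind it; z points along the fingers, y is the direction in which the jaws open and shut (so a half turn about z gives the same grasp; the last joint's range is limited). The gripper opens to 87 mm and grips with 3 to 60 N. Pads are 19 mm wide; open, the fingers measure 117 mm over their backs; the gripper's body (75 mm by 190 mm) begins 51 mm behind the grasp point.
Start: joints at [-1.371, 0.332, -0.065, 1.46, 0.022, 1.35, -0.088], TCP at [138.085, 609.577, 222.576] pointing down, gripper open.
Joint ranges: [-2.6, 2.6], [-0.5, 2.12], [-1.47, 1.34], [0.16, 2.42], [-1.27, 4.41], [0.06, 2.06], [-2.6, 2.6]. Speed limits (rad/s): [2.22, 2.22, 2.79, 2.79, 3.14, 3.14, 3.14].

INTERFACE

Orientations are given as [roll, pitch, yaw] about the fixed x, y, z axes, in that order (R = Rz(yaw) Ry(pitch) Rx(roll)).
In Python, from plant import monitor, viewer, robot gives the robot as it stands.
- The arm moves only by the shell command python3 -m creep 'ROWS' [FORCE]. ROWS is JSON, a list that holds one entry, the list of rows, each a list of 7 numbers: the closure, from -1 (fully open) to 1 (shut), then the shift along the tool's x, y, z in units of 40 mm (1.0 is 40 mm), then the turn, a rotation vector about the tool's x, y, z in units of 6 degrees (1.0 is 6 degrees). In form: [[[claw, tx, ty, tz, ax, ay, az], ...]]. A call has 1 to 8 rows; each row shifts and turns the commanded pose from where the row before left it, along the tool's axes as they then stand; what a row does not reach is not made up. A row lasts 1/12 s, in which the tool goes at most 41.7 mm and 7.16 degrees, less where a joint would pass 70% of its speed; a pose out of reach is approached as far as the arm can. A call is refused whole if a number of a shift passes 1 or a number of a turn 1, either way. A call with a gripper value outside its range is refused whole. The fingers move at their own pace and stop on an object; FORCE is the grip in N (left out, the last holds). Time passes only in rows, so rows that do not move let the fingers close. It gives the time, the measured TCP pose, the force and the opening at its end, in the units of the state.
- monitor.get_obs(): the state, without advancing time (a new reading comes with each control period).
- viewer.snapshot(name): name is "side" or "top"; returns a dict with "image" (384x512x3 uint8, red, green, blue), "intrinsics" (3x3 intrinsics, pixels), "R" (3x3) and "t" (3): a world point X has camera coordinates R X + t. Camera axes: x right, y down, z forward; pixel columns grow to the right and rows downward; lengths in mm; the calibration is good to about 2 mm. A picture is of the moment at which its call begins. There is no depth.
- robot.sign_off(): hands the job in, once; it reports no verdict.
The state is a dict: "time": time; "qpos": joint angles; "qvel": joint speeds; "tau": joint torques, N m; "ee_pos": TCP position; "tcp_rot": TCP orientation; "contact_force": force on the tool from outside, world axes, zero at the start; "torque": the same for the moment, N m; "grip_width": finger opening in mm.
Only numpy, scipy, OpenCV 4.12 (cv2) and the standard library are available. Lean on these libraries where they do the work, as an engineer would, in place of code of your own. Each camera call takes 0.05 s, during which the arm holds its last target.

## Working session

There is one attempt and no reset: what is moved stays moved. The work goes in short steps, Python scripts to look and compute and a shell command to move; the robot and the scene stay as the last step left them, time stands still between calls to the robot, and variables do not carry over. Pictures are saved under pics/ and viewed, and the job is handed in when it is done.

```bash
ls; mkdir -p pics; python3 - <<'E'
from plant import monitor, viewer
import cv2
print(monitor.get_obs())
for n in("side","top"):
    s=viewer.snapshot(n); cv2.imwrite(f"pics/{n}0.png",cv2.resize(s["image"][:,:,::-1],(800,600),interpolation=cv2.INTER_CUBIC)); cv2.imwrite(f"{n}0raw.png",s["image"][:,:,::-1])
    print(n,s["intrinsics"],s["R"],s["t"])
E
```

```text
pics
{'time': 0.0, 'qpos': array([-1.37054728,  0.33290725, -0.064723  ,  1.46093913,  0.02159096,
        1.34993389, -0.08852526]), 'qvel': array([-0.00032768, -0.0011627 , -0.00032042,  0.00054447,  0.00086883,
        0.00062125, -0.00065196]), 'tau': array([ 5.84182744e-04, -6.23258400e+01,  2.49110861e-02, -3.89892876e+01,
       -6.13276125e-02,  4.00123664e-02,  1.52069429e-04]), 'ee_pos': array([138.0323926 , 609.15556275, 221.73296635]), 'tcp_rot': array([-3.14010127e+00,  5.36351838e-05,  2.91875909e+00]), 'contact_force': array([-0.08971679, -0.65688113,  0.20329447]), 'torque': array([-0.022099  , -0.05644878,  0.01387331]), 'grip_width': 86.89314636922015}
side [[381.86755851   0.         263.3657771 ]
 [  0.         381.86755851 192.7674973 ]
 [  0.           0.           1.        ]] [[ 0.89923246  0.437019    0.01988393]
 [ 0.26275522 -0.50320119 -0.82325467]
 [-0.34977232  0.74552193 -0.56732387]] [-472.42076738  -25.02720203 1234.57068583]
top [[393.8121853    0.         250.8299689 ]
 [  0.         393.8121853  195.64550972]
 [  0.           0.           1.        ]] [[ 0.02691339 -0.99959131  0.00963707]
 [-0.98480582 -0.02816738 -0.17135956]
 [ 0.17156097 -0.00487878 -0.98516142]] [  27.69832952  507.46960811 1345.6247929 ]
```

View pics/side0.png

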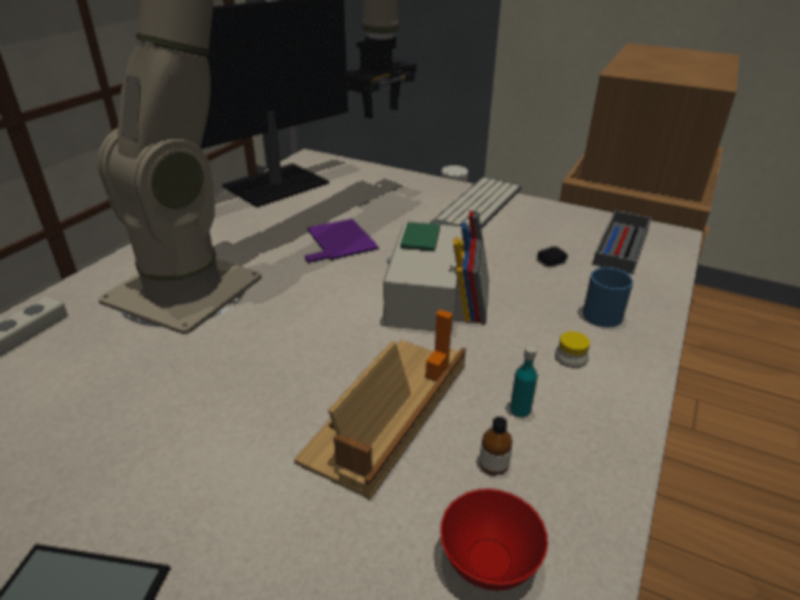

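View pics/top0.png

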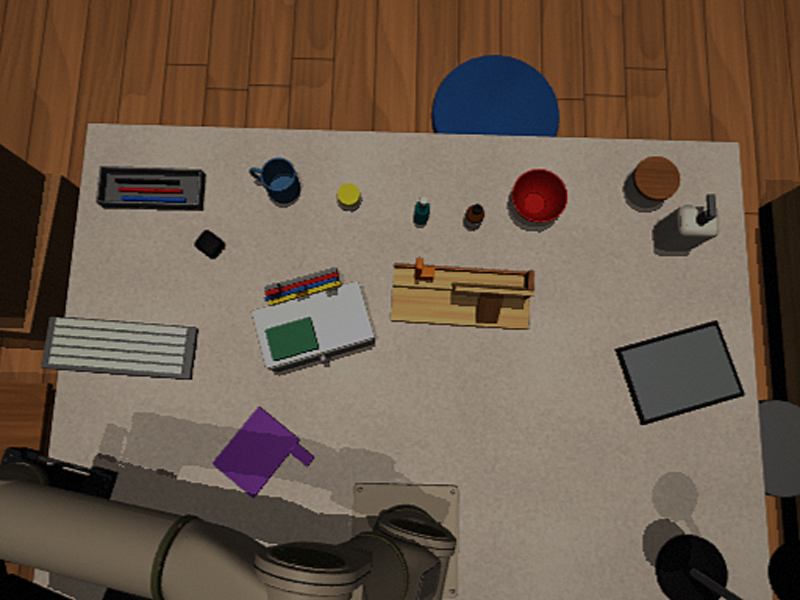

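```bash
python3 - <<'E'
import cv2
t=cv2.imread("top0raw.png"); s=cv2.imread("side0raw.png")
def crop(im,x,y,w,h,k,n):
    cv2.imwrite(n,cv2.resize(im[y:y+h,x:x+w],None,fx=k,fy=k,interpolation=cv2.INTER_CUBIC))
crop(t,155,165,90,75,8,"pics/t_stack.png")
crop(t,245,160,100,55,8,"pics/t_stand.png")
crop(s,240,130,80,75,8,"pics/s_stack.png")
crop(s,185,190,120,130,4.6,"pics/s_stand.png")
E
```

```text
(no output)
```

View pics/t_stack.png

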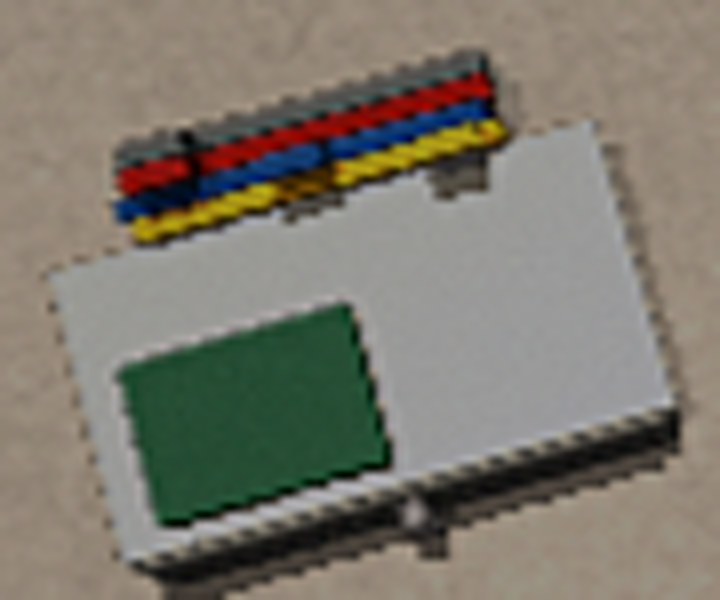

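View pics/t_stand.png

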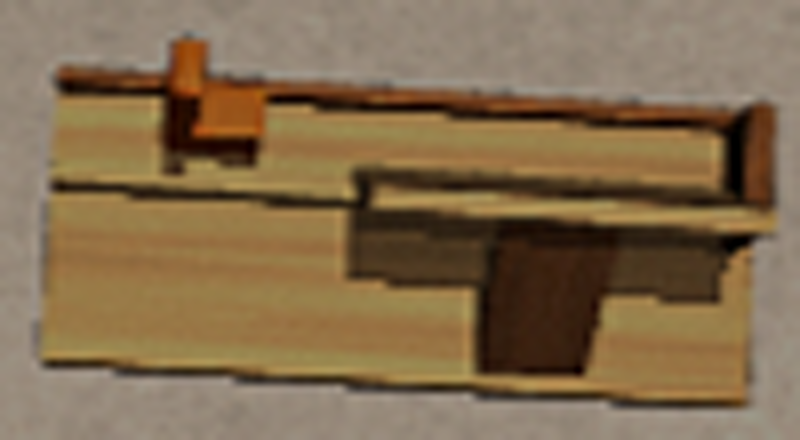

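View pics/s_stack.png

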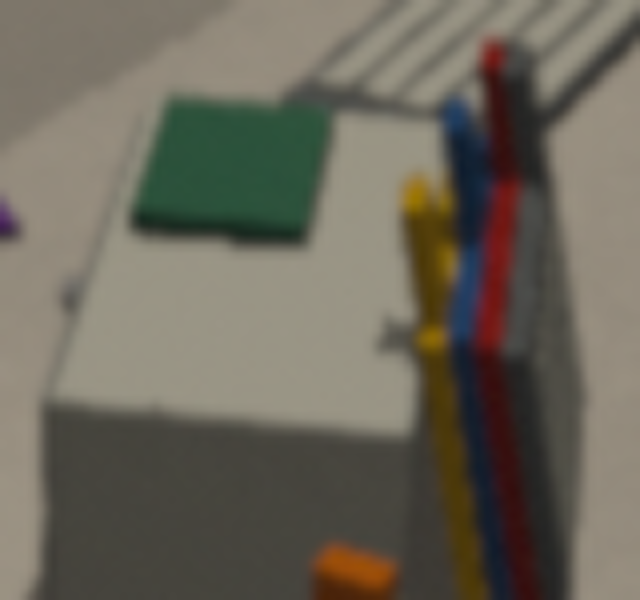

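View pics/s_stand.png

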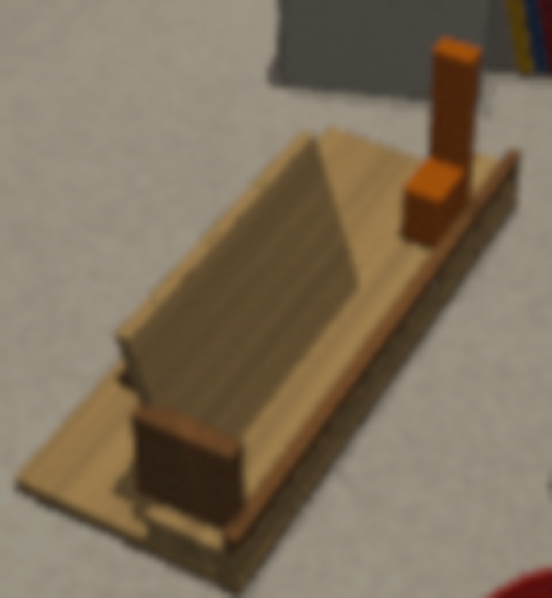

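```bash
cat > h.py <<'E'
import numpy as np, cv2
from plant import monitor, viewer
from scipy.optimize import least_squares
from scipy.spatial.transform import Rotation as Ro
K={'side':np.array([[381.86755851,0,263.3657771],[0,381.86755851,192.7674973],[0,0,1]]),'top':np.array([[393.8121853,0,250.8299689],[0,393.8121853,195.64550972],[0,0,1]])}
R={'side':np.array([[0.89923246,0.437019,0.01988393],[0.26275522,-0.50320119,-0.82325467],[-0.34977232,0.74552193,-0.56732387]]),'top':np.array([[0.02691339,-0.99959131,0.00963707],[-0.98480582,-0.02816738,-0.17135956],[0.17156097,-0.00487878,-0.98516142]])}
t={'side':np.array([-472.42076738,-25.02720203,1234.57068583]),'top':np.array([27.69832952,507.46960811,1345.6247929])}
def proj(n,X):
    X=np.atleast_2d(X); c=X@R[n].T+t[n]; p=c@K[n].T; return p[:,:2]/p[:,2:]
def frame(x,y,yaw):
    M=np.eye(4); M[:3,:3]=Ro.from_euler('z',yaw).as_matrix(); M[:2,3]=x,y; return M
def tf(M,P): return np.atleast_2d(P)@M[:3,:3].T+M[:3,3]
def ray(n,uv,z):
    d=R[n].T@np.linalg.inv(K[n])@np.array([uv[0],uv[1],1.]); c=-R[n].T@t[n]; return c+d*(z-c[2])/d[2]
def cp(x,y,ox,oy,k): return [(x+.5)/k-.5+ox,(y+.5)/k-.5+oy]
E
cat > fit.py <<'E'
from h import *
TS=lambda x,y:cp(x,y,155,165,8)
TD=lambda x,y:cp(x,y,245,160,8)
SS=lambda x,y:cp(x,y,240,130,8)
SD=lambda x,y:cp(x,y,185,190,4.6)
# drawer: (view,pix,model pt)
dr=[('top',TS(52,274),(0,120,105)),('top',TS(590,122),(0,-120,105)),('top',TS(130,562),(-130,120,105)),('top',TS(672,408),(-130,-120,105)),
    ('side',SS(48,402),(-130,-120,105)),('side',SS(413,436),(0,-120,105))]
st=[('top',TD(58,70),(38,220,42)),('top',TD(45,362),None),
 ('side',SD(122,335),None)]
st=[('top',TD(190,40),(12,0,0))]
def fit(obs,x0):
    def f(p):
        M=frame(*p); return np.concatenate([proj(n,tf(M,P))[0]-np.array(uv) for n,uv,P in obs])
    r=least_squares(f,x0,x_scale=[1,1,.01]); print(r.x, r.fun.reshape(-1,2).round(2).tolist()); return r.x
d=fit(dr,[600,200,.27])
# stand: backrest front-foot to top edges; side-stop top/post; end stop
s=[('side',SD(318,140),(-96*np.tan(.3),85,126)),('side',SD(352,285),(0,85,30)),
   ('side',SD(122,335),(-96*np.tan(.3),-85,126)),
   ('top',TD(360,172),(-96*np.tan(.3),85,126)),
   ('top',TD(188,40),(12,187,143)) ]
s=s[:4]
S=fit(s,[640,-60,-.05])
np.save('d.npy',d);np.save('s.npy',S)
for k,P in dict(post=(0,187,143),face=(0,150,68),end=(0,-80,85),lip=(26,220,42),lipr=(26,-80,42)).items():
    q=tf(frame(*S),P); print(k,q.round(1),{n:proj(n,q).round(1).tolist() for n in('top','side')})
def draw(n,im,k,ox,oy,M,pts,col):
    for a,b in pts:
        p=proj(n,tf(M,np.array([a,b],float)))
        p=((p-[ox,oy]+.5)*k-.5).round().astype(int)
        cv2.line(im,tuple(map(int,p[0])),tuple(map(int,p[1])),col,1)
def board(xc,yc,tab):  # in drawer frame
    M=np.eye(4);M[:3,:3]=Ro.from_euler('y',-.2).as_matrix();M[:3,3]=xc,yc,59.8
    def P(y,z,x): return tf(M,(x,y,z))[0]
    L=[]
    for x in(-5,5):
        o=[(-80,-60),(-80,60),(tab-13,60),(tab-13,110),(tab+13,110),(tab+13,60),(80,60),(80,-60)]
        L+=[(P(*a,x),P(*b,x)) for a,b in zip(o,o[1:]+o[:1])]
    return L
D=frame(*d)
x0=float((105-59.8)*np.tan(.2)+5/np.cos(.2))
if __name__=="__main__":
  import sys
  by=float(sys.argv[1]) if len(sys.argv)>1 else 0
  M=frame(*S); b=-96*np.tan(.3)
  SL=[((0,-85,30),(0,85,30)),((0,85,30),(b,85,126)),((b,85,126),(b,-85,126)),((b,-85,126),(0,-85,30)),
   ((12,180,143),(12,194,143)),((-12,180,143),(-12,194,143)),((-12,180,143),(12,180,143)),((-12,194,143),(12,194,143)),((12,180,143),(12,180,68)),
   ((26,-100,42),(26,220,42)),((0,-80,85),(26,-80,85)),((0,220,30),(26,220,30)),((0,150,68),(20,150,68)),((0,150,30),(0,150,68))]
  DL=[((0,120,105),(0,-120,105)),((-130,120,105),(-130,-120,105)),((0,120,105),(-130,120,105)),((0,-120,105),(-130,-120,105)),((0,-120,105),(0,-120,0))]
  for n,(a,o) in {'top':((150,165,95,75,8),(240,155,105,60,7)),'side':((240,130,80,75,8),(185,190,120,130,4.6))}.items():
    raw=cv2.imread(n+'0raw.png')
    for nm,(ox,oy,w,h,k) in (('stack',a),('stand',o)):
        im=cv2.resize(raw[oy:oy+h,ox:ox+w],None,fx=k,fy=k,interpolation=cv2.INTER_CUBIC)
        if nm=='stack':
            draw(n,im,k,ox,oy,D,DL,(255,0,255)); draw(n,im,k,ox,oy,D,board(x0+10.2,by,0),(255,255,0))
        else: draw(n,im,k,ox,oy,M,SL,(255,0,255))
        cv2.imwrite(f'pics/ov_{n}_{nm}.png',im)
E
python3 fit.py
```

```text
[5.14793621e+02 2.31684964e+02 3.14388131e-01] [[-0.79, -0.39], [0.72, -1.07], [-0.85, 0.83], [1.16, -0.3], [-0.32, -0.4], [-0.21, -0.44]]
[ 5.65401539e+02 -1.78992208e+02 -5.89704728e-02] [[-0.51, -2.04], [2.22, 0.64], [-0.1, -0.04], [1.95, 1.38]]
post [[576.4   7.7 143. ]] {'top': [[262.0, 170.0]], 'side': [[284.2, 194.7]]}
face [[574.2 -29.3  68. ]] {'top': [[271.7, 176.0]], 'side': [[276.1, 226.0]]}
end [[ 560.7 -258.9   85. ]] {'top': [[338.4, 180.6]], 'side': [[225.2, 280.2]]}
lip [[604.3  39.1  42. ]] {'top': [[252.3, 168.8]], 'side': [[296.4, 222.3]]}
lipr [[ 586.6 -260.4   42. ]] {'top': [[336.0, 176.0]], 'side': [[236.1, 298.9]]}
```

View pics/ov_top_stack.png

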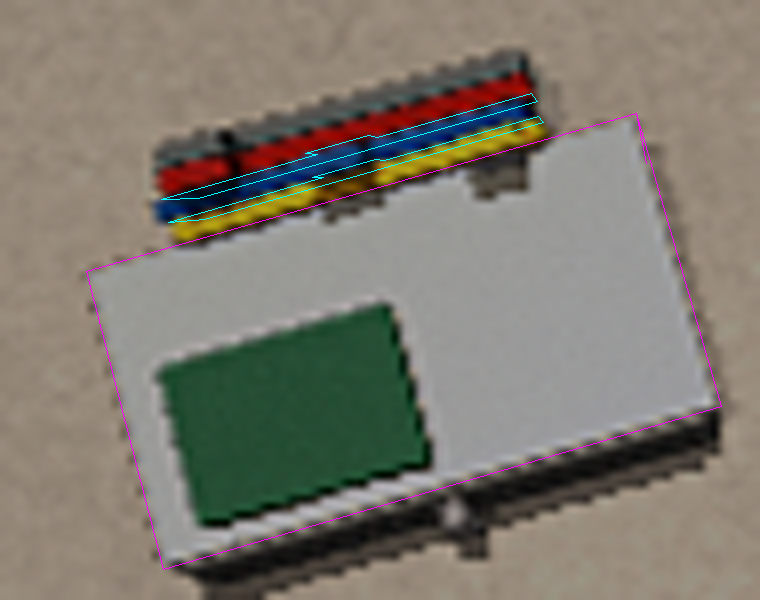

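View pics/ov_side_stack.png

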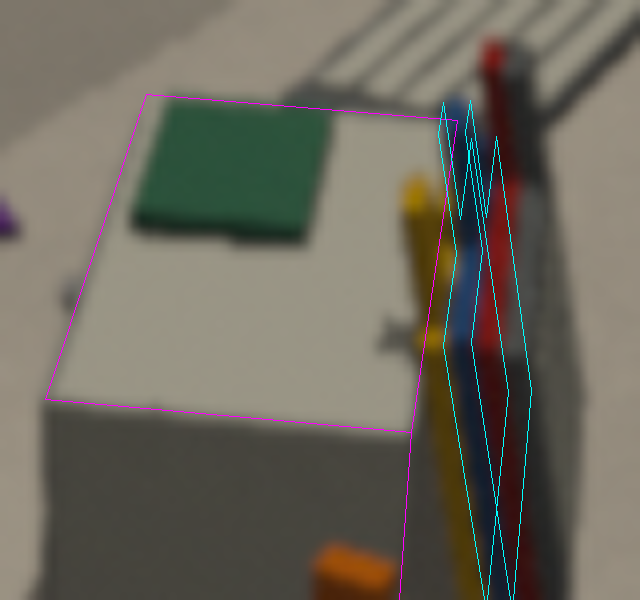

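View pics/ov_top_stand.png

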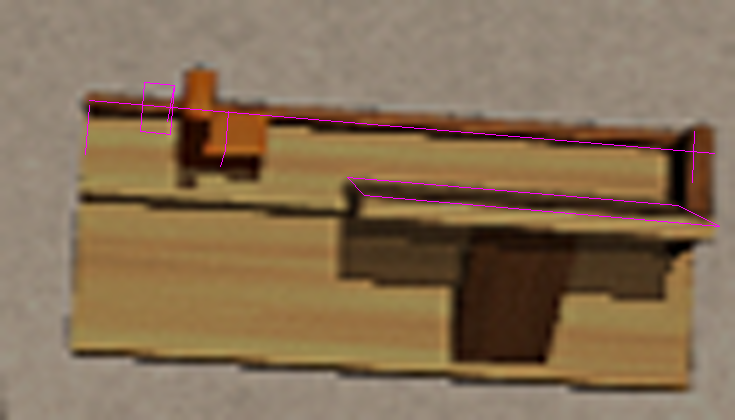

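View pics/ov_side_stand.png

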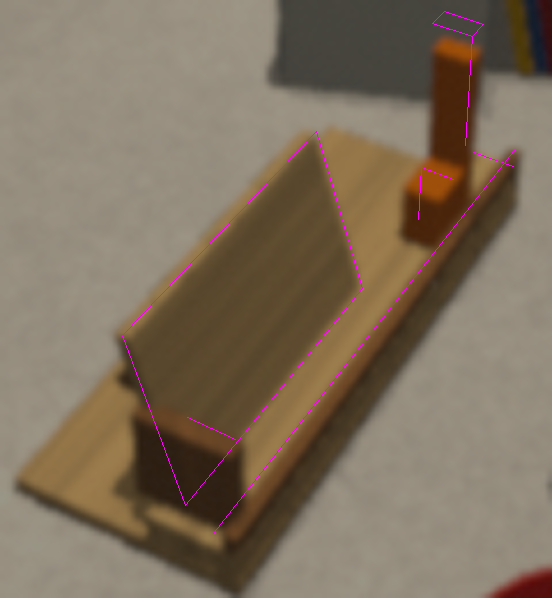

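```bash
python3 - <<'E'
import cv2
t=cv2.imread("top0raw.png"); s=cv2.imread("side0raw.png")
def crop(im,x,y,w,h,k,n):
    c=cv2.resize(im[y:y+h,x:x+w],None,fx=k,fy=k,interpolation=cv2.INTER_LANCZOS4)
    c=cv2.convertScaleAbs(c,alpha=1.5,beta=10)
    cv2.imwrite(n,c)
crop(t,247,164,52,30,15,"pics/a1.png")
crop(t,297,168,52,30,15,"pics/a2.png")
crop(s,255,190,52,45,13,"pics/a3.png")
crop(s,185,250,60,50,13,"pics/a4.png")
E
```

```text
(no output)
```

View pics/a1.png

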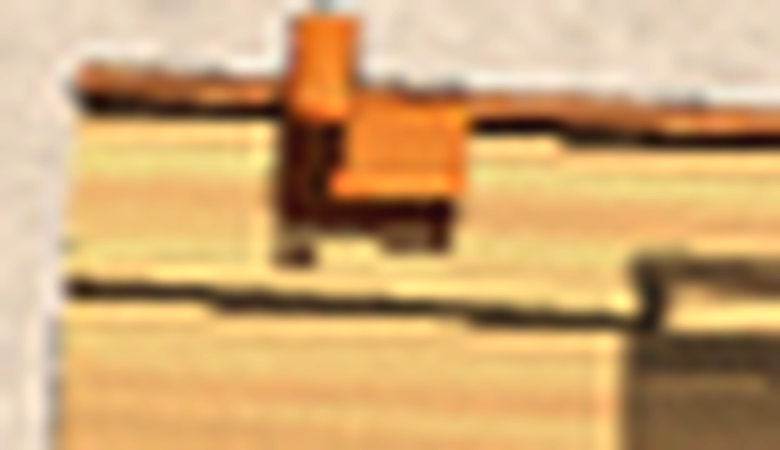

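View pics/a2.png

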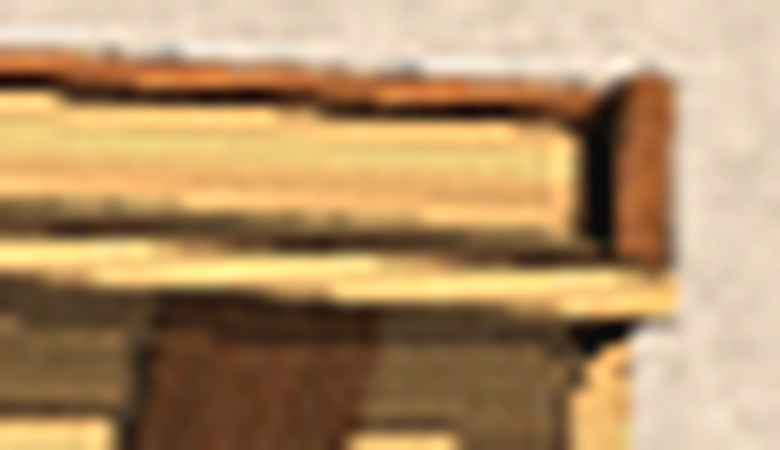

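View pics/a3.png

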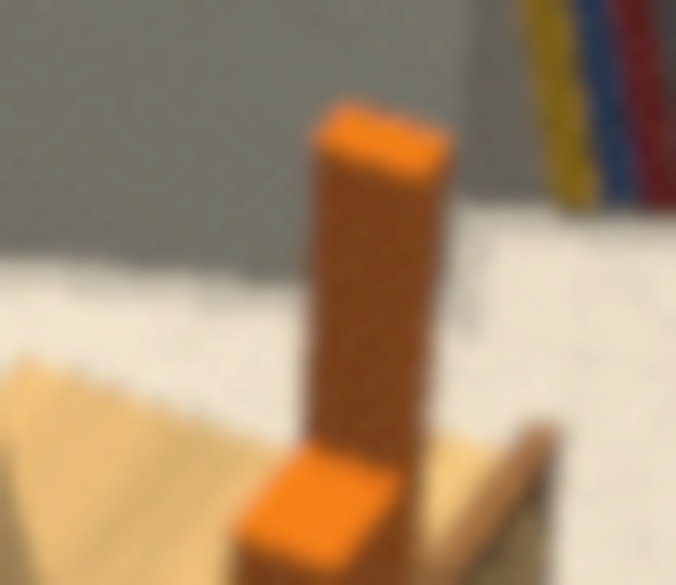

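View pics/a4.png

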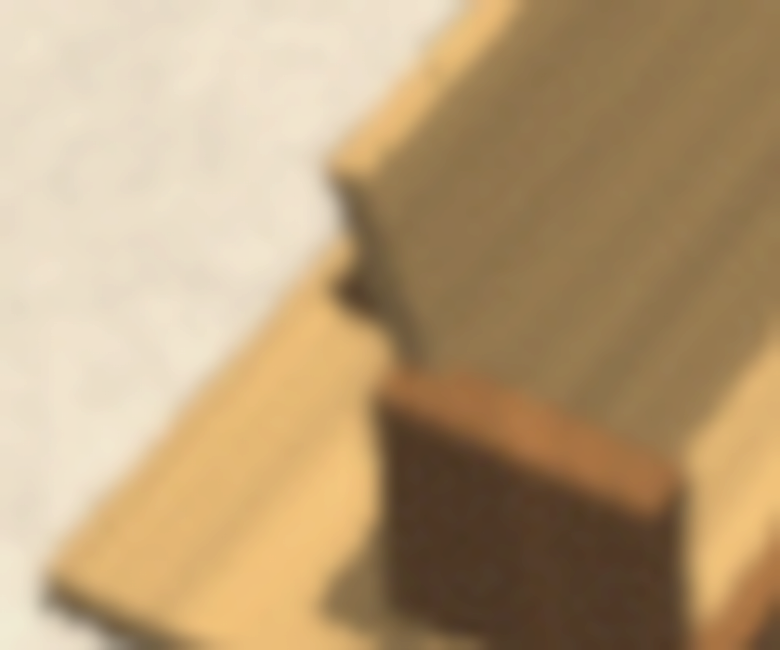

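```bash
cat > fit2.py <<'E'
from h import *
A1=lambda x,y:cp(x,y,247,164,15)
A2=lambda x,y:cp(x,y,297,168,15)
A3=lambda x,y:cp(x,y,255,190,13)
A4=lambda x,y:cp(x,y,185,250,13)
SD=lambda x,y:cp(x,y,185,190,4.6)
b=-96*np.tan(.3)
obs=[('top',A1(80,97),(26,220,42),0),('top',A1(665,295),(b,85,126),0),('top',A1(640,258),(0,85,30),0),
('top',A2(680,278),(b,-85,126),0),('top',A2(575,245),(0,-80,30),0),('top',A2(585,115),(26,-80,42),0),
('side',SD(318,140),(b,85,126),0),('side',SD(355,287),(0,85,30),0),('side',A4(368,185),(b,-85,126),0),
('side',A3(315,137),(-12,180,143),1),('side',A3(420,178),(12,180,143),1),('side',A3(455,135),(12,194,143),1),('side',A3(350,103),(-12,194,143),1),
('top',A1(292,17),(12,194,143),1),('top',A1(360,17),(12,180,143),1),('top',A1(468,193),(None,150,68),1)]
def f(p):
    M=frame(*p[:3]); o=[]
    for n,uv,P,j in obs:
        if P[0] is None: continue
        o.append(proj(n,tf(M,np.array(P,float)-[0,j*p[3],0]))[0]-uv)
    return np.concatenate(o)
r=least_squares(f,[565,-179,-.06,20],x_scale=[1,1,.01,1],loss='soft_l1'); print(r.x); print(r.fun.reshape(-1,2).round(1).tolist())
np.save('s.npy',r.x)
E
python3 fit2.py
```

```text
[ 5.69426807e+02 -1.79141957e+02 -7.97797594e-02  1.92277787e+01]
[[0.8, -3.5], [0.6, -2.5], [-0.0, -2.5], [0.3, 0.1], [0.1, -0.7], [0.6, 0.2], [1.8, -1.4], [3.6, 1.0], [-0.7, -1.2], [-1.0, -0.8], [-0.5, -0.9], [-0.5, -0.4], [-1.0, -0.9], [0.2, -0.1], [-0.1, 0.3]]
```

```bash
sed -i 's/-\[0,j\*p\[3\],0\]/+[j*p[4],-j*p[3],0]/; s/\[565,-179,-.06,20\],x_scale=\[1,1,.01,1\]/[565,-179,-.06,20,10],x_scale=[1,1,.01,1,1]/' fit2.py; python3 fit2.py
```

```text
[ 5.66334223e+02 -1.78545541e+02 -3.21475423e-02  2.10528652e+01
  1.33342108e+01]
[[0.0, 0.1], [0.7, -0.3], [-0.3, -0.5], [0.6, -0.2], [-0.1, -0.9], [0.2, -0.1], [-1.1, -2.1], [1.2, -0.1], [-0.6, -0.7], [-0.4, -0.1], [0.4, -0.5], [0.1, -0.1], [-0.6, -0.4], [0.4, -0.7], [0.1, -0.4]]
```

```bash
python3 - <<'E'
from fit import *
for by in (0,):
  for n,(ox,oy,w,h,k) in {'top':(165,168,56,32,14),'side':(285,132,30,75,8)}.items():
    raw=cv2.imread(n+'0raw.png')
    a=cv2.convertScaleAbs(cv2.resize(raw[oy:oy+h,ox:ox+w],None,fx=k,fy=k,interpolation=cv2.INTER_LANCZOS4),alpha=1.6)
    im=a.copy(); draw(n,im,k,ox,oy,D,board(x0+10.2,by,0),(255,255,0))
    cv2.imwrite(f'pics/z_{n}.png',(np.vstack if n=='top' else np.hstack)([a,im])[:600] if n=='side' else im)
    cv2.imwrite(f'pics/z_{n}_plain.png',a)
E
```

```text
[5.14793621e+02 2.31684964e+02 3.14388131e-01] [[-0.79, -0.39], [0.72, -1.07], [-0.85, 0.83], [1.16, -0.3], [-0.32, -0.4], [-0.21, -0.44]]
[ 5.65401539e+02 -1.78992208e+02 -5.89704728e-02] [[-0.51, -2.04], [2.22, 0.64], [-0.1, -0.04], [1.95, 1.38]]
post [[576.4   7.7 143. ]] {'top': [[262.0, 170.0]], 'side': [[284.2, 194.7]]}
face [[574.2 -29.3  68. ]] {'top': [[271.7, 176.0]], 'side': [[276.1, 226.0]]}
end [[ 560.7 -258.9   85. ]] {'top': [[338.4, 180.6]], 'side': [[225.2, 280.2]]}
lip [[604.3  39.1  42. ]] {'top': [[252.3, 168.8]], 'side': [[296.4, 222.3]]}
lipr [[ 586.6 -260.4   42. ]] {'top': [[336.0, 176.0]], 'side': [[236.1, 298.9]]}
```

View pics/z_top.png

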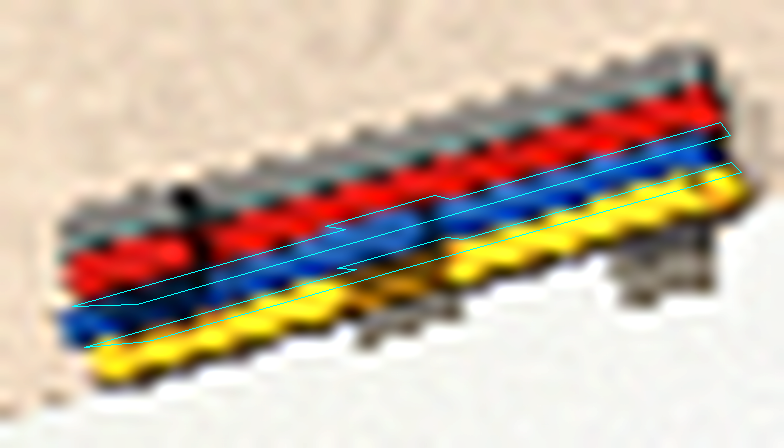

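View pics/z_top_plain.png

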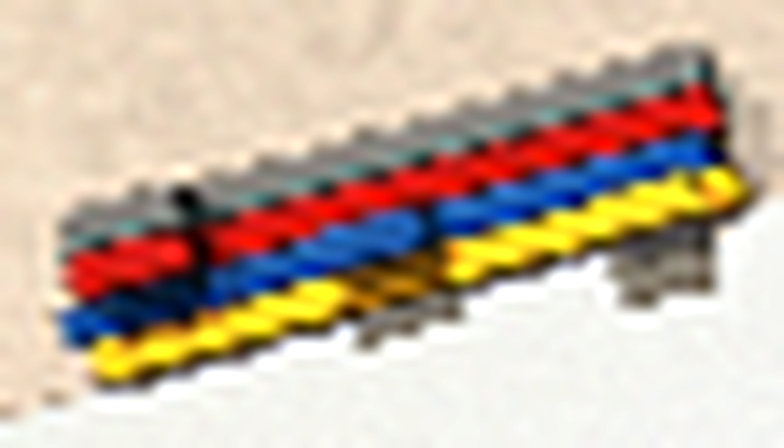

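View pics/z_side.png

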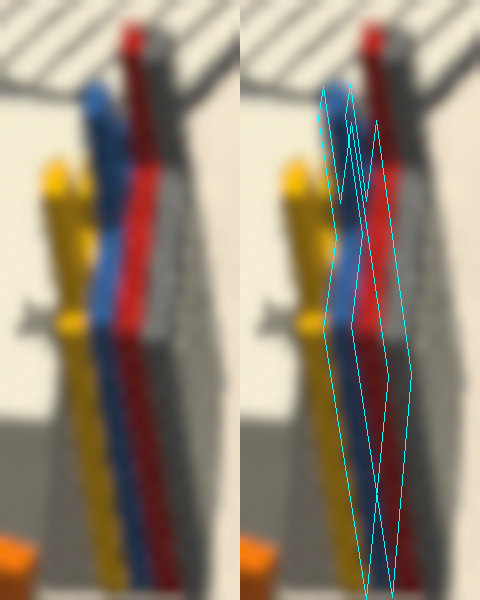

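```bash
cat > fitb.py <<'E'
from h import *
T=lambda x,y:cp(x,y,165,168,14)
S=lambda x,y:cp(x,y,285,132,8)
obs=[('top',T(704,132),(5,-80,60)),('top',T(722,163),(-5,-80,60)),('top',T(62,316),(5,80,60)),('top',T(80,347),(-5,80,60)),
('side',S(92,328),(-5,-80,60)),('side',S(115,330),(5,-80,60)),('side',S(84,95),(-5,-13,110)),('side',S(107,95),(5,-13,110)),('side',S(157-24,585),(5,-80,-55)) ]
obs=obs[:-1]
def pose(p):
    M=frame(*p[:3]); M[:3,:3]=M[:3,:3]@Ro.from_euler('y',-.2).as_matrix(); M[2,3]=59.8; return M
def f(p): 
    M=pose(p); return np.concatenate([proj(n,tf(M,P))[0]-uv for n,uv,P in obs])
r=least_squares(f,[535,235,.31],x_scale=[1,1,.01],loss='soft_l1'); print(r.x,r.fun.reshape(-1,2).round(1).tolist())
d=np.load('d.npy'); 
np.save('b.npy',r.x); print('grip',tf(pose(r.x),(0,0,90)),'top edge',tf(pose(r.x),(0,0,60)),'in drawer',(frame(*d)[:3,:3].T@(np.r_[r.x[:2],0]-frame(*d)[:3,3])))
E
python3 fitb.py
```

```text
[5.37506359e+02 2.42292243e+02 3.24373121e-01] [[0.2, -0.8], [-0.3, -0.2], [-0.1, -0.3], [-0.5, 0.3], [-0.6, -0.4], [0.0, -1.0], [-0.5, 2.5], [0.0, 2.1]]
grip [[520.55856122 236.59354864 148.00599201]] top edge [[526.2078272  238.49311349 118.60399467]] in drawer [24.87962897  3.06380615  0.        ]
```

```bash
cat > nav.py <<'E'
from h import *
def bpose(x,y,yaw,lean,z):
    M=frame(x,y,yaw); M[:3,:3]=M[:3,:3]@Ro.from_euler('y',-lean).as_matrix(); M[2,3]=z; return M
def tool_for(M,grip=(0,0,90),back=0,sgn=1):
    Rb=M[:3,:3]; z=-Rb[:,2]; y=sgn*Rb[:,0]; x=np.cross(y,z)
    Rt=np.c_[x,y,z]; p=tf(M,grip)[0]+(19-back)*z
    return Rt,p
def cur():
    o=monitor.get_obs(); return Ro.from_euler('xyz',o['tcp_rot']).as_matrix(),np.array(o['ee_pos']),o
def go(Rt,p):
    Rc,pc,o=cur()
    rv=Ro.from_matrix(Rc.T@Rt).as_rotvec(); 
    print('t',round(o['time'],2),'pos',pc.round(1),'F',o['contact_force'].round(1),'w',round(o['grip_width'],1))
    print(' turn units',(np.degrees(rv)/6).round(2),'| shift units, current frame',(Rc.T@(p-pc)/40).round(3),' final frame',(Rt.T@(p-pc)/40).round(3))
b=np.load('b.npy'); S=np.load('s.npy')
B=bpose(*b,.2,59.8)
def standpose(dx=0,y=0,dz=0,lean=.3):
    q=tf(frame(*S[:3]),(-13+dx,y,89+dz))[0]; return bpose(q[0],q[1],S[2],lean,q[2])
E
python3 - <<'E'
from nav import *
for s in(1,-1): print(s);go(*tool_for(B,back=80,sgn=s))
E
```

```text
1
t 0.1 pos [138.  609.2 221.9] F [-0.6 -0.9 -0.4] w 87.1
 turn units [-1.75 -0.97  9.74] | shift units, current frame [-11.126  -7.13    0.362]  final frame [-11.878   5.607   1.496]
-1
t 0.1 pos [138.  609.2 221.9] F [-0.6 -0.9 -0.4] w 87.1
 turn units [  1.13  -2.03 -20.14] | shift units, current frame [-11.126  -7.13    0.362]  final frame [11.878 -5.607  1.496]
```

```bash
python3 -m creep '[[[0,0,0,0,-0.15,-0.08,0.81],[0,0,0,0,-0.15,-0.08,0.81],[0,0,0,0,-0.15,-0.08,0.81],[0,0,0,0,-0.15,-0.08,0.81],[0,0,0,0,-0.15,-0.08,0.81],[0,0,0,0,-0.15,-0.08,0.81]]]' 30; python3 -m creep '[[[0,0,0,0,-0.15,-0.08,0.81],[0,0,0,0,-0.15,-0.08,0.81],[0,0,0,0,-0.15,-0.08,0.81],[0,0,0,0,-0.15,-0.08,0.81],[0,0,0,0,-0.15,-0.08,0.81],[0,0,0,0,-0.15,-0.08,0.81]]]'; python3 - <<'E'
from nav import *
go(*tool_for(B,back=80))
E
```

```text
time: 0.6
ee_pos: [138.2, 609.3, 222.1]
tcp_rot: [3.039, 0.025, 2.404]
contact_force: [-0.0, 0.0, -0.4]
grip_width: 54.7
time: 1.1
ee_pos: [138.0, 609.3, 222.2]
tcp_rot: [2.937, -0.004, 1.894]
contact_force: [-0.3, -0.1, 0.7]
grip_width: 43.8
t 1.1 pos [138.  609.3 222.2] F [-0.3 -0.1  0.7] w 43.8
 turn units [ 0.05 -0.04 -0.02] | shift units, current frame [-11.872   5.627   1.486]  final frame [-11.88    5.605   1.503]
```

```bash
python3 -m creep '[[[0,-0.74,0.35,0.09,0,0,0],[0,-0.74,0.35,0.09,0,0,0],[0,-0.74,0.35,0.09,0,0,0],[0,-0.74,0.35,0.09,0,0,0],[0,-0.74,0.35,0.09,0,0,0],[0,-0.74,0.35,0.09,0,0,0],[0,-0.74,0.35,0.09,0,0,0],[0,-0.74,0.35,0.09,0,0,0]]]'; python3 -m creep '[[[0,-0.74,0.35,0.09,0,0,0],[0,-0.74,0.35,0.09,0,0,0],[0,-0.74,0.35,0.09,0,0,0],[0,-0.74,0.35,0.09,0,0,0],[0,-0.74,0.35,0.09,0,0,0],[0,-0.74,0.35,0.09,0,0,0],[0,-0.74,0.35,0.09,0,0,0],[0,0,0,0,0,0,0]]]'; python3 - <<'E'
from nav import *
go(*tool_for(B,back=80))
E
```

```text
time: 1.77
ee_pos: [324.3, 420.9, 215.8]
tcp_rot: [2.937, -0.004, 1.898]
contact_force: [-0.4, 0.6, 0.9]
grip_width: 43.4
time: 2.43
ee_pos: [489.7, 252.6, 210.4]
tcp_rot: [2.937, -0.003, 1.889]
contact_force: [-0.1, -1.2, 0.3]
grip_width: 43.6
t 2.43 pos [489.7 252.6 210.4] F [-0.1 -1.2  0.3] w 43.6
 turn units [ 0.05 -0.01 -0.06] | shift units, current frame [-0.623  0.286  0.124]  final frame [-0.624  0.283  0.123]
```

```bash
python3 -m creep '[[[0,-0.31,0.145,0.06,0.02,0,-0.03],[0,-0.31,0.145,0.06,0.02,0,-0.03],[0,0,0,0,0,0,0]]]'; python3 - <<'E'
from nav import *
Rt,p=tool_for(B,back=80); go(Rt,p)
s=viewer.snapshot('top'); raw=s['image'][:,:,::-1].copy()
c=lambda im,x,y,w,h,k:cv2.resize(im[y:y+h,x:x+w],None,fx=k,fy=k,interpolation=cv2.INTER_CUBIC)
s2=viewer.snapshot('side'); r2=s2['image'][:,:,::-1].copy()
cv2.imwrite('pics/g1.png',np.hstack([c(raw,150,140,80,80,5),c(r2,250,90,80,80,5)]))
E
```

```text
time: 2.68
ee_pos: [506.7, 236.9, 207.6]
tcp_rot: [2.942, -0.002, 1.901]
contact_force: [0.5, 0.1, -0.5]
grip_width: 43.2
t 2.68 pos [506.7 236.9 207.6] F [ 0.5  0.1 -0.5] w 43.2
 turn units [-0.   -0.03  0.05] | shift units, current frame [-0.117  0.024 -0.   ]  final frame [-0.117  0.025  0.   ]
```

View pics/g1.png

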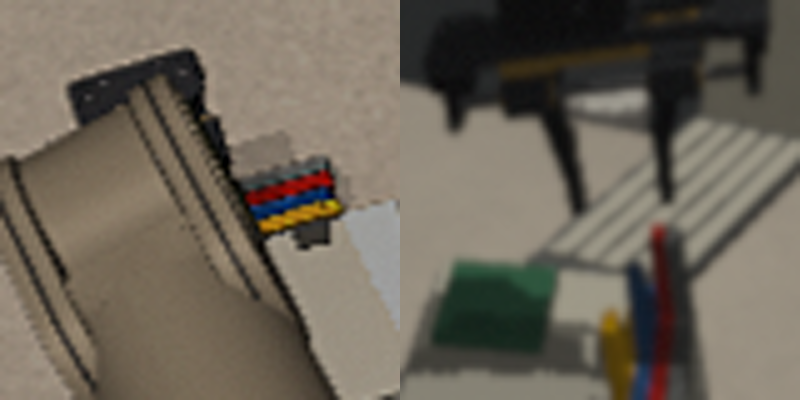

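```bash
python3 -m creep '[[[0,-0.1,0.02,0,0,0,0.05],[0,0,0,0.25,0,0,0],[0,0,0,0.25,0,0,0],[0,0,0,0.25,0,0,0],[0,0,0,0.25,0,0,0],[0,0,0,0.25,0,0,0],[0,0,0,0,0,0,0]]]'; python3 - <<'E'
from nav import *
Rt,p=tool_for(B,back=0); go(Rt,p)
c=lambda im,x,y,w,h,k:cv2.resize(im[y:y+h,x:x+w],None,fx=k,fy=k,interpolation=cv2.INTER_CUBIC)
s2=viewer.snapshot('side'); r2=s2['image'][:,:,::-1].copy()
cv2.imwrite('pics/g2.png',c(r2,255,100,70,70,8))
Rc,pc,o=cur()
# projected finger tips mid
print(proj('side',pc),proj('side',tf(B,(0,0,110))))
E
```

```text
time: 3.37
ee_pos: [515.9, 238.6, 156.3]
tcp_rot: [2.945, -0.003, 1.899]
contact_force: [-0.5, -0.3, 0.1]
grip_width: 43.6
t 3.37 pos [515.9 238.6 156.3] F [-0.5 -0.3  0.1] w 43.6
 turn units [-0.03 -0.03  0.03] | shift units, current frame [-0.087  0.052  0.697]  final frame [-0.084  0.05   0.698]
[[296.5345067  146.26285064]] [[296.5204129  143.73201557]]
```

View pics/g2.png

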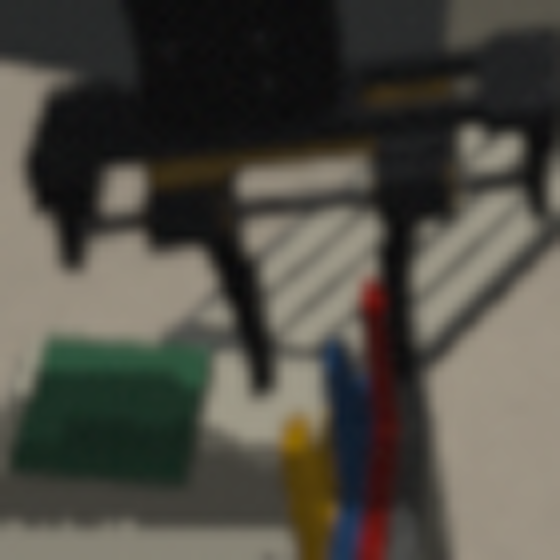

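```bash
python3 -m creep '[[[0,-0.08,0.05,0.15,0,0,0],[0,0,0,0.15,0,0,0],[0,0,0,0.15,0,0,0],[0,0,0,0.15,0,0,0],[0,0,0,0.05,0,0,0],[0,0,0,0,0,0,0]]]' 25; python3 - <<'E'
from nav import *
Rt,p=tool_for(B,back=0); go(Rt,p)
E
python3 -m creep '[[[0.3,0,0,0,0,0,0],[0.5,0,0,0,0,0,0],[0.7,0,0,0,0,0,0],[0.9,0,0,0,0,0,0],[1,0,0,0,0,0,0],[1,0,0,0,0,0,0],[1,0,0,0,0,0,0]]]' 25; python3 - <<'E'
from nav import *
Rt,p=tool_for(B,back=0); go(Rt,p)
c=lambda im,x,y,w,h,k:cv2.resize(im[y:y+h,x:x+w],None,fx=k,fy=k,interpolation=cv2.INTER_CUBIC)
s2=viewer.snapshot('side'); r2=s2['image'][:,:,::-1].copy()
cv2.imwrite('pics/g3.png',c(r2,255,100,70,70,8))
E
```

```text
time: 3.92
ee_pos: [524.3, 238.3, 133.2]
tcp_rot: [2.942, -0.004, 1.899]
contact_force: [0.2, 0.2, -0.4]
grip_width: 43.4
t 3.92 pos [524.3 238.3 133.2] F [ 0.2  0.2 -0.4] w 43.4
 turn units [-0.01 -0.04  0.03] | shift units, current frame [-0.01  -0.026  0.093]  final frame [-0.01  -0.026  0.093]
time: 4.5
ee_pos: [524.6, 238.4, 134.1]
tcp_rot: [2.941, -0.004, 1.899]
contact_force: [-0.8, -0.4, -0.1]
grip_width: 9.7
t 4.5 pos [524.6 238.4 134.1] F [-0.8 -0.4 -0.1] w 9.7
 turn units [ 0.   -0.05  0.02] | shift units, current frame [-0.011 -0.038  0.112]  final frame [-0.011 -0.038  0.112]
```

View pics/g3.png

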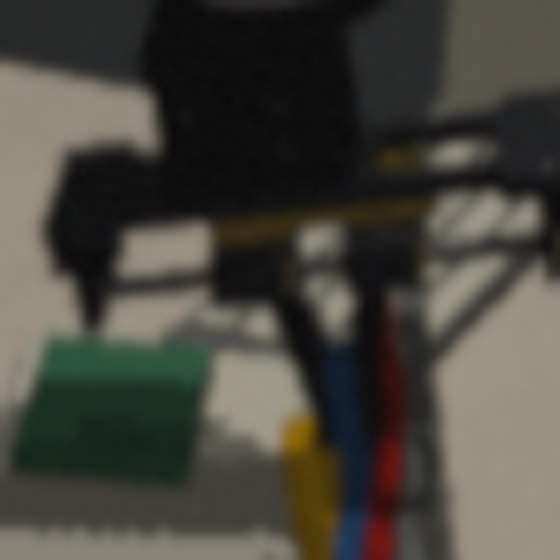

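The picture shows the blue tab at about (345,400) pinched between the fingers, with the opening at 9.7 mm. Next I draw it out along its own plane.

```bash
python3 -m creep '[[[1,0,0,-0.1,0,0,0],[1,0,0,-0.15,0,0,0],[1,0,0,-0.15,0,0,0],[1,0,0,-0.15,0,0,0],[1,0,0,-0.15,0,0,0],[1,0,0,-0.15,0,0,0],[1,0,0,-0.15,0,0,0]]]'; python3 -m creep '[[[1,0,0,-0.15,0,0,0],[1,0,0,-0.15,0,0,0],[1,0,0,-0.15,0,0,0],[1,0,0,-0.15,0,0,0],[1,0,0,-0.15,0,0,0],[1,0,0,-0.15,0,0,0],[1,0,0,-0.15,0,0,0],[1,0,0,0,0,0,0]]]'; python3 - <<'E'
from nav import *
go(*tool_for(B,back=130))
c=lambda im,x,y,w,h,k:cv2.resize(im[y:y+h,x:x+w],None,fx=k,fy=k,interpolation=cv2.INTER_CUBIC)
s2=viewer.snapshot('side'); r2=s2['image'][:,:,::-1].copy()
cv2.imwrite('pics/g4.png',c(r2,235,70,100,140,4.2))
E
```

```text
time: 5.13
ee_pos: [516.9, 235.7, 173.9]
tcp_rot: [2.941, -0.004, 1.899]
contact_force: [-0.6, -0.1, -2.0]
grip_width: 9.8
time: 5.8
ee_pos: [509.6, 233.1, 215.8]
tcp_rot: [2.94, -0.005, 1.899]
contact_force: [0.1, -0.3, -2.2]
grip_width: 9.5
t 5.8 pos [509.6 233.1 215.8] F [ 0.1 -0.3 -2.2] w 9.5
 turn units [ 0.02 -0.05  0.02] | shift units, current frame [ 1.000e-03 -5.200e-02 -1.056e+00]  final frame [-0.005 -0.054 -1.056]
```

View pics/g4.png

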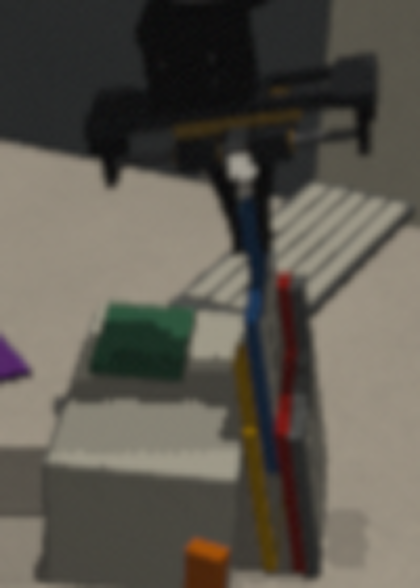

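```bash
python3 -m creep '[[[1,0,0,-0.15,0,0,0],[1,0,0,-0.15,0,0,0],[1,0,0,-0.15,0,0,0],[1,0,0,-0.15,0,0,0],[1,0,0,-0.15,0,0,0],[1,0,0,-0.15,0,0,0],[1,0,0,-0.15,0,0,0],[1,0,0,-0.15,0,0,0]]]'; python3 -m creep '[[[1,0,0,-0.2,0,0,0],[1,0,0,-0.25,0,0,0],[1,0,0,-0.25,0,0,0],[1,0,0,-0.25,0,0,0],[1,0,0,-0.25,0,0,0],[1,0,0,-0.25,0,0,0],[1,0,0,-0.2,0,0,0],[1,0,0,0,0,0,0]]]'; python3 - <<'E'
from nav import *
for y in(0,10): go(*tool_for(standpose(5,y,0),back=-4.5+70+0))
go(*tool_for(standpose(5,10,110),back=-4.5))
c=lambda im,x,y,w,h,k:cv2.resize(im[y:y+h,x:x+w],None,fx=k,fy=k,interpolation=cv2.INTER_CUBIC)
s2=viewer.snapshot('side'); r2=s2['image'][:,:,::-1].copy()
cv2.imwrite('pics/g5.png',c(r2,235,40,100,170,3.5))
E
```

```text
time: 6.52
ee_pos: [500.1, 229.6, 262.1]
tcp_rot: [2.941, -0.004, 1.899]
contact_force: [0.0, -0.3, -2.9]
grip_width: 9.7
time: 7.18
ee_pos: [488.3, 225.4, 328.3]
tcp_rot: [2.939, -0.005, 1.899]
contact_force: [-0.4, 0.9, -1.7]
grip_width: 9.8
t 7.18 pos [488.3 225.4 328.3] F [-0.4  0.9 -1.7] w 9.8
 turn units [-0.93 -0.97  3.57] | shift units, current frame [-9.75  -3.037  2.103]  final frame [-9.979  0.449  2.988]
t 7.18 pos [488.3 225.4 328.3] F [-0.4  0.9 -1.7] w 9.8
 turn units [-0.93 -0.97  3.57] | shift units, current frame [-9.518 -2.945  2.123]  final frame [-9.729  0.449  2.988]
t 7.18 pos [488.3 225.4 328.3] F [-0.4  0.9 -1.7] w 9.8
 turn units [-0.93 -0.97  3.57] | shift units, current frame [-9.708 -2.258  1.162]  final frame [-9.729  1.261  2.11 ]
```

View pics/g5.png

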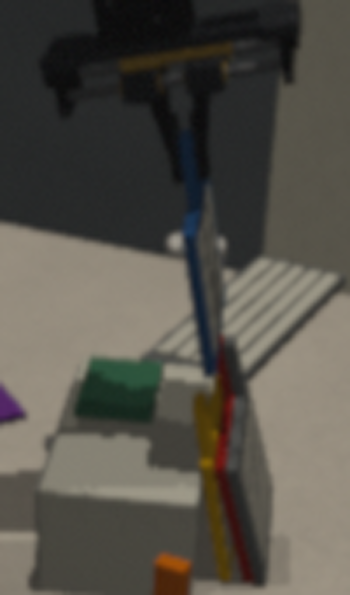

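```bash
python3 -m creep '[[[1,0,0,-0.4,0,0,0],[1,0,0,-0.4,-0.15,-0.16,0.59],[1,0,0,0,-0.15,-0.16,0.59],[1,0,0,0,-0.15,-0.16,0.59],[1,0,0,0,-0.16,-0.16,0.6],[1,0,0,0,-0.16,-0.16,0.6],[1,0,0,0,-0.16,-0.16,0.6],[1,0,0,0,0,0,0]]]'; python3 - <<'E'
from nav import *
for dz in (120,20):
    Rt,p=tool_for(standpose(6,14,dz),grip=(0,0,94.5)); print(p); go(Rt,p)
E
```

```text
time: 7.9
ee_pos: [481.2, 223.7, 356.5]
tcp_rot: [2.843, 0.002, 1.51]
contact_force: [-0.4, 0.1, -2.6]
grip_width: 9.9
[ 536.96582243 -163.28901605  281.12790493]
t 7.9 pos [481.2 223.7 356.5] F [-0.4  0.1 -2.6] w 9.9
 turn units [-0.02  0.02 -0.01] | shift units, current frame [-9.568  1.328  2.402]  final frame [-9.575  1.317  2.381]
[ 536.96582243 -163.28901605  181.12790493]
t 7.9 pos [481.2 223.7 356.5] F [-0.4  0.1 -2.6] w 9.9
 turn units [-0.02  0.02 -0.01] | shift units, current frame [-9.563  0.593  4.791]  final frame [-9.575  0.578  4.769]
```

```bash
python3 -m creep '[[[1,-0.4,0.05,0.1,0,0,0],[1,-0.7,0.1,0.17,0,0,0],[1,-0.7,0.1,0.17,0,0,0],[1,-0.7,0.1,0.17,0,0,0],[1,-0.7,0.1,0.17,0,0,0],[1,-0.7,0.1,0.17,0,0,0],[1,-0.7,0.1,0.17,0,0,0],[1,-0.7,0.1,0.17,0,0,0]]]'; python3 -m creep '[[[1,-0.7,0.1,0.18,0,0,0],[1,-0.7,0.1,0.18,0,0,0],[1,-0.7,0.1,0.18,0,0,0],[1,-0.7,0.1,0.18,0,0,0],[1,-0.7,0.1,0.18,0,0,0],[1,-0.4,0.05,0.1,0,0,0],[1,0,0,0,0,0,0]]]'; python3 - <<'E'
from nav import *
for dz in (120,20):
    Rt,p=tool_for(standpose(6,14,dz),grip=(0,0,94.5)); go(Rt,p)
from h import *
for n in('side','top'):
    s=viewer.snapshot(n); cv2.imwrite(f'pics/p1_{n}.png',cv2.resize(s['image'][:,:,::-1],(800,600),interpolation=cv2.INTER_CUBIC))
E
```

```text
time: 8.57
ee_pos: [512.9, 6.2, 316.5]
tcp_rot: [2.844, 0.001, 1.513]
contact_force: [0.3, 0.6, -1.8]
grip_width: 9.7
time: 9.15
ee_pos: [535.6, -154.4, 284.8]
tcp_rot: [2.844, 0.002, 1.507]
contact_force: [0.3, -0.4, -2.2]
grip_width: 9.9
t 9.15 pos [ 535.6 -154.4  284.8] F [ 0.3 -0.4 -2.2] w 9.9
 turn units [-0.02  0.03 -0.04] | shift units, current frame [-0.218  0.019  0.101]  final frame [-0.219  0.018  0.1  ]
t 9.15 pos [ 535.6 -154.4  284.8] F [ 0.3 -0.4 -2.2] w 9.9
 turn units [-0.02  0.03 -0.04] | shift units, current frame [-0.214 -0.714  2.491]  final frame [-0.219 -0.721  2.489]
```

View pics/p1_side.png

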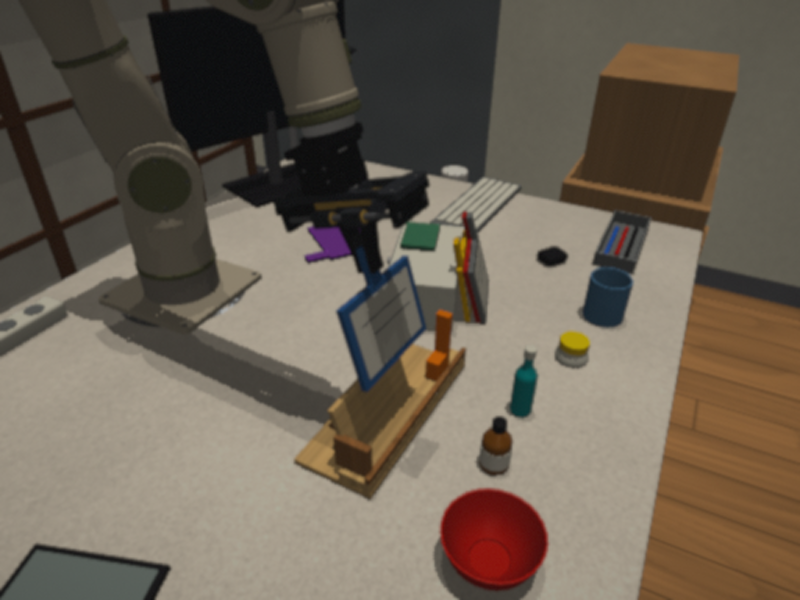

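View pics/p1_top.png

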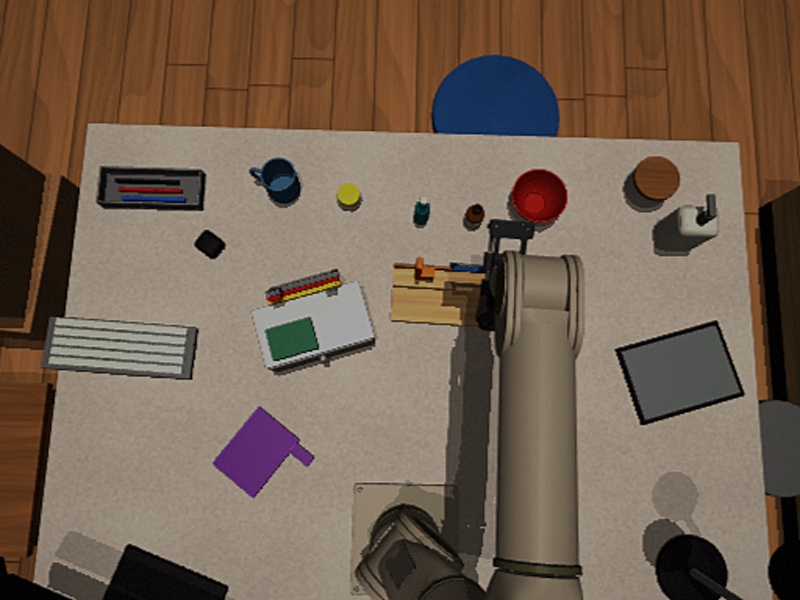

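```bash
cat > ovp.py <<'E'
import sys
from nav import *
def held(gz=94.5):
    Rc,pc,_=cur(); M=np.eye(4); M[:3,:3]=np.c_[Rc[:,1],-Rc[:,0],-Rc[:,2]]; M[:3,3]=pc-19*Rc[:,2]-gz*M[:3,2]; return M
def lines(M,im,n,ox,oy,k,col=(0,255,255)):
    for x in(-5,5):
        o=np.array([(x,-80,-60),(x,-80,60),(x,-13,60),(x,-13,110),(x,13,110),(x,13,60),(x,80,60),(x,80,-60)],float)
        p=((proj(n,tf(M,o))-[ox,oy]+.5)*k).astype(np.int32); cv2.polylines(im,[p],True,col if x>0 else (0,128,0),1)
def shot(M,name,n='side',ox=185,oy=150,w=120,h=170,k=3.5):
    raw=viewer.snapshot(n)['image'][:,:,::-1]
    a=cv2.resize(raw[oy:oy+h,ox:ox+w],None,fx=k,fy=k,interpolation=cv2.INTER_CUBIC); b=a.copy(); 
    if M is not None: lines(M,b,n,ox,oy,k)
    cv2.imwrite(name,np.hstack([a,b])[:600,:])
E
python3 - <<'E'
from ovp import *
shot(held(),'pics/p2.png',k=3.3)
E
```

```text
(no output)
```

View pics/p2.png

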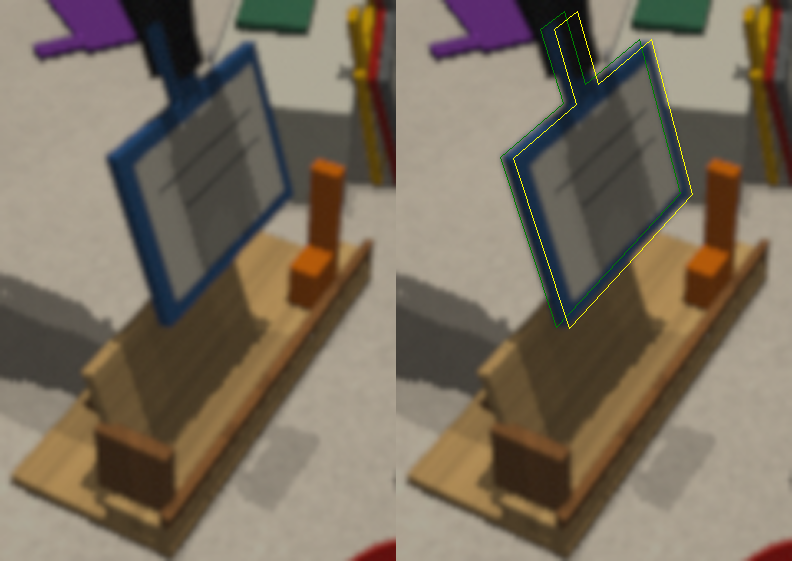

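```bash
python3 -m creep '[[[1,-0.1,-0.05,0.2,0,0,0],[1,-0.1,-0.11,0.38,0,0,0],[1,0,-0.11,0.38,0,0,0],[1,0,-0.11,0.38,0,0,0],[1,0,-0.11,0.38,0,0,0],[1,0,-0.11,0.38,0,0,0],[1,0,-0.08,0.25,0,0,0],[1,0,0,0,0,0,0]]]'; python3 - <<'E'
from ovp import *
for dz in (20,0):
    Rt,p=tool_for(standpose(6,14,dz),grip=(0,0,94.5)); go(Rt,p)
M=held(); P=np.linalg.inv(frame(*S[:3])); print('panel in stand',tf(P,M[:3,3]))
shot(M,'pics/p3.png',k=3.3)
E
```

```text
time: 9.97
ee_pos: [536.4, -156.3, 185.3]
tcp_rot: [2.847, 0.002, 1.514]
contact_force: [-0.7, 0.5, -2.7]
grip_width: 9.9
t 9.97 pos [ 536.4 -156.3  185.3] F [-0.7  0.5 -2.7] w 9.9
 turn units [-0.05  0.01  0.02] | shift units, current frame [-0.173 -0.008  0.108]  final frame [-0.173 -0.008  0.107]
t 9.97 pos [ 536.4 -156.3  185.3] F [-0.7  0.5 -2.7] w 9.9
 turn units [-0.05  0.01  0.02] | shift units, current frame [-0.172 -0.153  0.586]  final frame [-0.173 -0.156  0.585]
panel in stand [[ -8.33712708  20.82223858 113.07970234]]
```

View pics/p3.png

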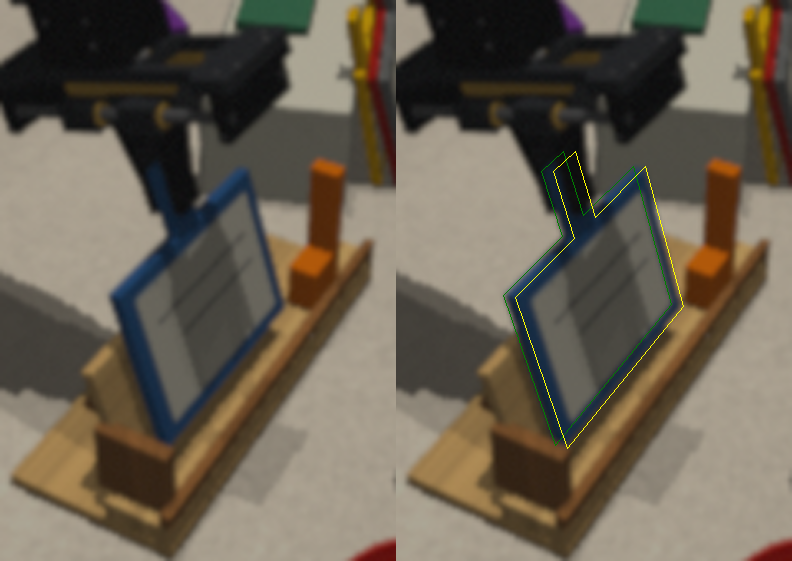

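```bash
python3 -m creep '[[[1,-0.09,-0.03,0.1,-0.02,0,0],[1,-0.08,-0.03,0.1,-0.02,0,0],[1,0,-0.03,0.1,0,0,0],[1,0,-0.03,0.1,0,0,0],[1,0,-0.02,0.08,0,0,0],[1,0,0,0,0,0,0]]]'; python3 - <<'E'
from ovp import *
M=held(); P=np.linalg.inv(frame(*S[:3])); print('panel in stand',tf(P,M[:3,3])); print(cur()[2]['contact_force'])
E
```

```text
time: 10.52
ee_pos: [537.5, -163.9, 167.2]
tcp_rot: [2.84, 0.002, 1.512]
contact_force: [-0.2, 0.7, -2.2]
grip_width: 10.1
panel in stand [[-6.31502438 13.32297359 95.0593875 ]]
[-0.15335999  0.73897424 -2.16683627]
```

Six mm to go; I lower in small steps until contact.

```bash
python3 -m creep '[[[1,0,-0.015,0.05,0,0,0],[1,0,-0.015,0.05,0,0,0],[1,0,0,0,0,0,0]]]';python3 -m creep '[[[1,0,-0.01,0.025,0,0,0],[1,0,0,0,0,0,0]]]'; python3 -m creep '[[[1,0,-0.01,0.025,0,0,0],[1,0,0,0,0,0,0]]]'; python3 - <<'E'
from ovp import *
M=held(); P=np.linalg.inv(frame(*S[:3])); print('panel in stand',tf(P,M[:3,3])); print(cur()[2]['contact_force'])
E
```

```text
time: 10.77
ee_pos: [537.8, -163.9, 163.4]
tcp_rot: [2.839, 0.002, 1.512]
contact_force: [0.5, -1.1, -3.1]
grip_width: 9.7
time: 10.93
ee_pos: [537.8, -164.1, 162.5]
tcp_rot: [2.839, 0.001, 1.512]
contact_force: [-0.0, 0.1, -2.7]
grip_width: 9.8
time: 11.1
ee_pos: [537.8, -164.3, 161.7]
tcp_rot: [2.839, 0.001, 1.512]
contact_force: [-1.5, -0.0, -1.3]
grip_width: 9.6
panel in stand [[-5.86332154 12.95490372 89.60494322]]
[-1.52202145 -0.04506646 -1.32849424]
```

```bash
python3 -m creep '[[[1,0,-0.01,0.025,0,0,0],[1,0,0,0,0,0,0]]]'; python3 -m creep '[[[1,0,-0.01,0.025,0,0,0],[1,0,0,0,0,0,0]]]';  python3 - <<'E'
from ovp import *
M=held(); P=np.linalg.inv(frame(*S[:3])); print('panel in stand',tf(P,M[:3,3])); print(cur()[2]['contact_force'])
E
```

```text
time: 11.27
ee_pos: [538.2, -164.9, 161.3]
tcp_rot: [2.837, 0.002, 1.511]
contact_force: [-3.6, -0.8, 6.2]
grip_width: 10.0
time: 11.43
ee_pos: [539.0, -165.2, 161.2]
tcp_rot: [2.836, 0.002, 1.511]
contact_force: [-7.7, -1.3, 17.3]
grip_width: 9.9
panel in stand [[-4.47451374 12.01365918 89.23870303]]
[-7.68750779 -1.28902321 17.25822311]
```

```bash
python3 -m creep '[[[1,0,0.01,-0.04,0,0,0],[1,0,-0.05,-0.015,0,0,0],[1,0,-0.05,-0.015,0,0,0],[1,0,-0.05,-0.015,0,0,0],[1,0,0,0,0,0,0]]]';  python3 - <<'E'
from ovp import *
M=held(); P=np.linalg.inv(frame(*S[:3])); print('panel in stand',tf(P,M[:3,3])); print(cur()[2]['contact_force'])
shot(M,'pics/p4.png',k=3.3)
E
```

```text
time: 11.85
ee_pos: [531.7, -163.6, 161.5]
tcp_rot: [2.837, 0.001, 1.513]
contact_force: [5.3, -2.3, -2.8]
grip_width: 9.8
panel in stand [[-11.86763831  13.29751044  89.44593928]]
[ 5.28719082 -2.27667159 -2.80441628]
```

View pics/p4.png

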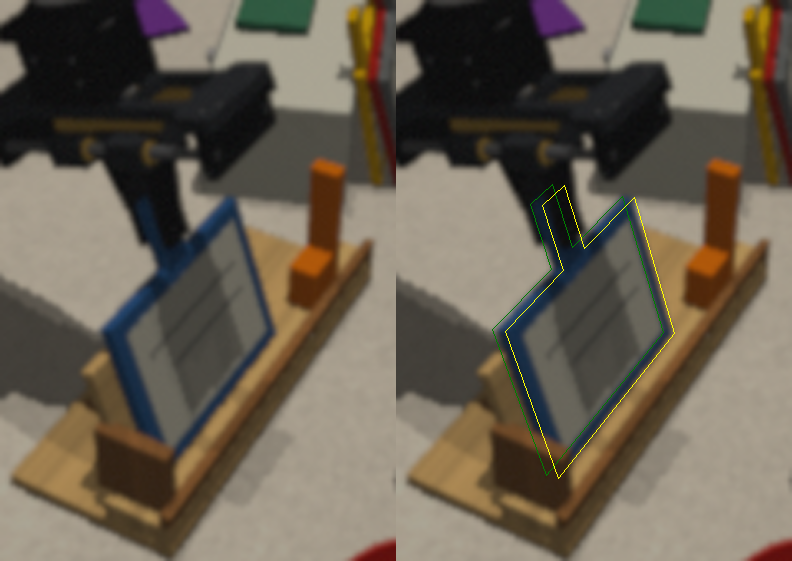

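```bash
python3 -m creep '[[[0.7,0,0,0,0,0,0],[0.6,0,0,0,0,0,0],[0.4,0,0,0,0,0,0],[0.4,0,0,0,0,0,0],[0.4,0,0,0,0,0,0],[0.4,0,0,0,0,0,0]]]';  python3 - <<'E'
from ovp import *
shot(standpose(0,13,0),'pics/p5.png',k=3.3)
E
```

```text
time: 12.4
ee_pos: [531.1, -163.7, 160.9]
tcp_rot: [2.839, 0.001, 1.512]
contact_force: [-0.4, -0.4, -0.2]
grip_width: 25.1
```

View pics/p5.png

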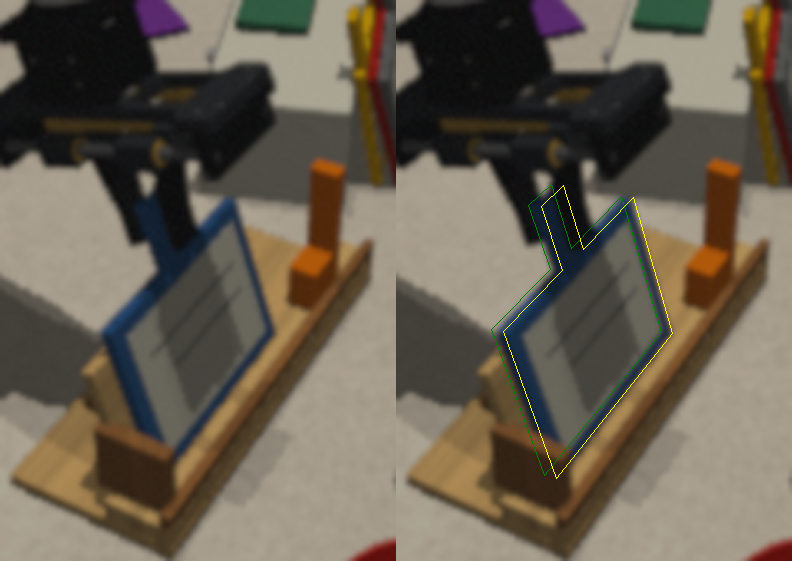

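```bash
python3 -m creep '[[[0.4,0,0,-0.2,0,0,0],[0.4,0,0,-0.4,0,0,0],[0.4,0,0,-0.5,0,0,0],[0.4,0,0,-0.5,0,0,0],[0.4,0,0,-0.5,0,0,0],[0,0,0,-0.3,0,0,0],[0,0,0,0,0,0,0]]]';  cat >> nav.py <<'E'
def stop_tool(q,back=0):
    c=tf(frame(*S[:3]),(S[4],187-q,123))[0]; return tool_for(bpose(c[0],c[1],S[2],0,c[2]),grip=(0,0,0),back=back)
E
python3 - <<'E'
from ovp import *
shot(standpose(0,13,0),'pics/p6.png',k=3.3)
go(*stop_tool(S[3],back=80)); go(*stop_tool(S[3],back=0))
E
```

```text
time: 13.03
ee_pos: [503.3, -162.3, 255.0]
tcp_rot: [2.835, 0.0, 1.511]
contact_force: [0.8, 0.2, -0.3]
grip_width: 33.4Traceback (most recent call last):
  File "<stdin>", line 3, in <module>
IndexError: index 3 is out of bounds for axis 0 with size 3
```

View pics/p6.png

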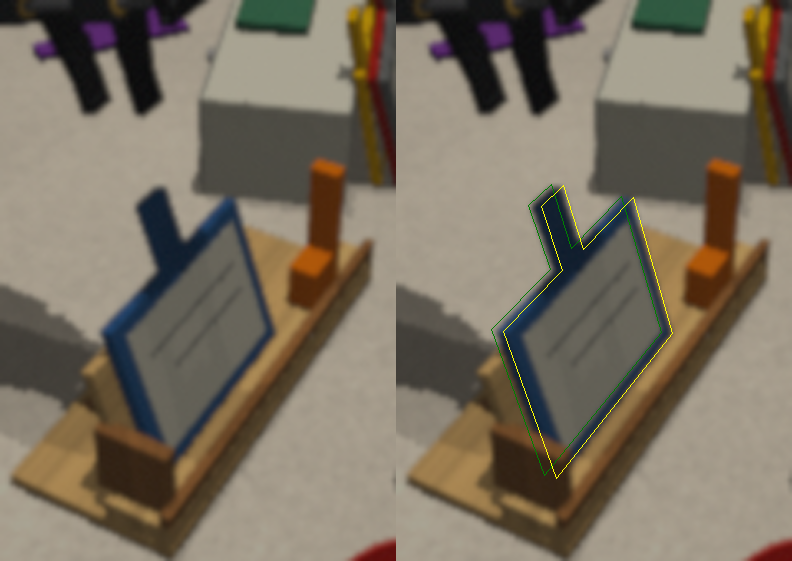

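```bash
python3 fit2.py; python3 - <<'E'
from ovp import *
shot(standpose(0,13,0),'pics/p7.png',k=3.3)
go(*stop_tool(S[3],back=80)); go(*stop_tool(S[3],back=0))
E
```

```text
[ 5.66334223e+02 -1.78545541e+02 -3.21475423e-02  2.10528652e+01
  1.33342108e+01]
[[0.0, 0.1], [0.7, -0.3], [-0.3, -0.5], [0.6, -0.2], [-0.1, -0.9], [0.2, -0.1], [-1.1, -2.1], [1.2, -0.1], [-0.6, -0.7], [-0.4, -0.1], [0.4, -0.5], [0.1, -0.1], [-0.6, -0.4], [0.4, -0.7], [0.1, -0.4]]
t 13.13 pos [ 502.7 -162.   252.4] F [-0.7  0.8 -0.5] w 39.1
 turn units [ 2.89  0.05 -0.25] | shift units, current frame [3.838 1.241 2.176]  final frame [3.786 1.937 1.71 ]
t 13.13 pos [ 502.7 -162.   252.4] F [-0.7  0.8 -0.5] w 39.1
 turn units [ 2.89  0.05 -0.25] | shift units, current frame [3.84  0.644 4.085]  final frame [3.786 1.937 3.71 ]
```

View pics/p7.png

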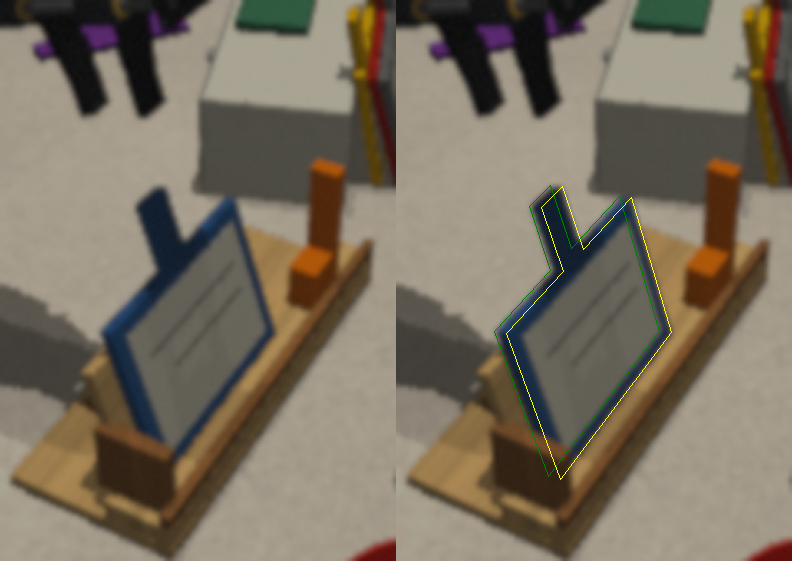

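```bash
python3 -m creep '[[[0,0,0,0,0.72,0.01,-0.06],[0,0,0,0,0.72,0.01,-0.06],[0,0,0,0,0.72,0.01,-0.06],[0,0,0,0,0.72,0.01,-0.06],[0,0,0,0,0,0,0]]]'; python3 -m creep '[[[0,0.4,0.2,0,0,0,0],[0,0.6,0.35,0,0,0,0],[0,0.6,0.35,0,0,0,0],[0,0.6,0.35,0,0,0,0],[0,0.6,0.35,0,0,0,0],[0,0.6,0.33,0,0,0,0],[0,0.4,0,0.4,0,0,0],[0,0,0,0,0,0,0]]]'; python3 - <<'E'
from ovp import *
go(*stop_tool(S[3],back=80)); go(*stop_tool(S[3],back=0))
E
```

```text
time: 13.55
ee_pos: [502.3, -160.5, 249.3]
tcp_rot: [3.117, 0.013, 1.536]
contact_force: [1.5, 2.1, -0.7]
grip_width: 43.7
time: 14.22
ee_pos: [584.0, -8.6, 236.4]
tcp_rot: [3.109, -0.002, 1.536]
contact_force: [-0.5, 1.8, -0.6]
grip_width: 43.8
t 14.22 pos [584.   -8.6 236.4] F [-0.5  1.8 -0.6] w 43.8
 turn units [ 0.31 -0.01 -0.02] | shift units, current frame [-0.114 -0.013  1.309]  final frame [-0.112  0.029  1.309]
t 14.22 pos [584.   -8.6 236.4] F [-0.5  1.8 -0.6] w 43.8
 turn units [ 0.31 -0.01 -0.02] | shift units, current frame [-0.117 -0.079  3.308]  final frame [-0.112  0.029  3.309]
```

```bash
python3 -m creep '[[[0,-0.1,0.03,0.3,0.31,0,0],[0,0,0,0.4,0,0,0],[0,0,0,0.4,0,0,0],[0,0,0,0.2,0,0,0],[0,0,0,0,0,0,0]]]'; python3 - <<'E'
from ovp import *
go(*stop_tool(S[3],back=0))
shot(None,'pics/q1.png',k=5,ox=230,oy=130,w=80,h=110)
E
```

```text
time: 14.63
ee_pos: [584.6, -18.0, 185.5]
tcp_rot: [-3.142, -0.0, 1.531]
contact_force: [0.5, 0.8, 0.4]
grip_width: 43.5
t 14.63 pos [584.6 -18.  185.5] F [0.5 0.8 0.4] w 43.5
 turn units [-0.   -0.   -0.08] | shift units, current frame [0.122 0.004 2.039]  final frame [0.122 0.005 2.039]
```

View pics/q1.png

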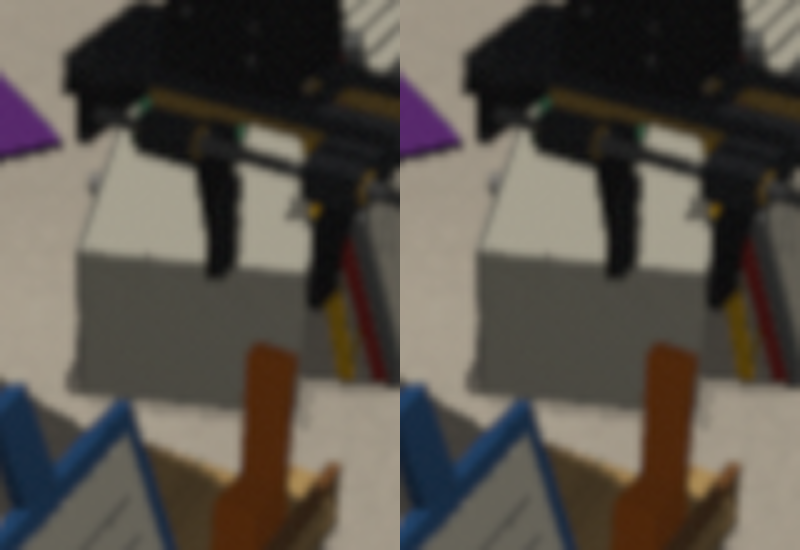

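```bash
python3 -m creep '[[[0,0.12,0,0.3,0,0,-0.05],[0,0,0,0.35,0,0,0],[0,0,0,0.35,0,0,0],[0,0,0,0.35,0,0,0],[0,0,0,0.35,0,0,0],[0,0,0,0.25,0,0,0],[0,0,0,0,0,0,0]]]'; python3 - <<'E'
from ovp import *
go(*stop_tool(S[3],back=0))
shot(None,'pics/q2.png',k=5,ox=230,oy=130,w=80,h=110)
E
```

```text
time: 15.27
ee_pos: [584.7, -13.5, 105.3]
tcp_rot: [-3.139, 0.003, 1.537]
contact_force: [0.1, 0.5, -0.7]
grip_width: 43.9
t 15.27 pos [584.7 -13.5 105.3] F [ 0.1  0.5 -0.7] w 43.9
 turn units [-0.03  0.03 -0.02] | shift units, current frame [0.009 0.007 0.032]  final frame [0.009 0.007 0.032]
```

View pics/q2.png

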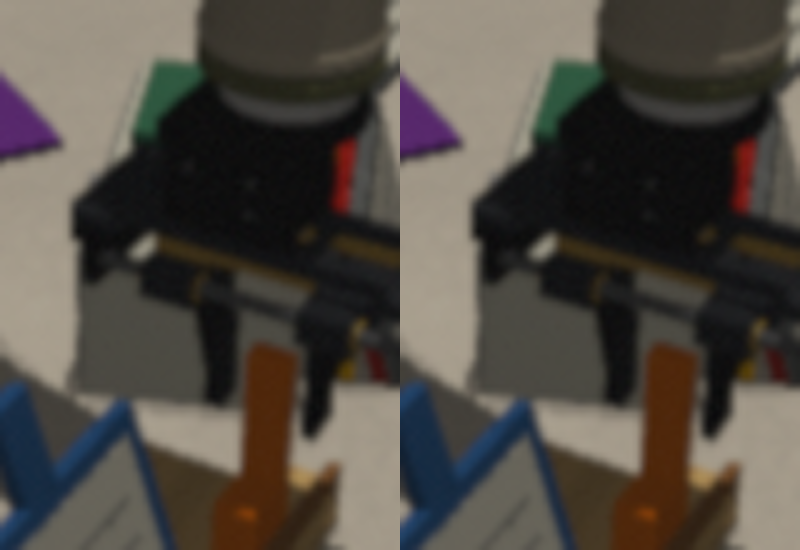

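```bash
python3 -m creep '[[[0.2,0,0,0,0,0,0],[0.4,0,0,0,0,0,0],[0.6,0,0,0,0,0,0],[0.8,0,0,0,0,0,0],[0.8,0,0,0,0,0,0],[0.8,0,0,0,0,0,0]]]' 25; python3 -m creep '[[[0.8,-0.1,0,0,0,0,0],[0.8,-0.1,0,0,0,0,0],[0.8,-0.1,0,0,0,0,0],[0.8,-0.1,0,0,0,0,0],[0.8,-0.1,0,0,0,0,0],[0.8,-0.1,0,0,0,0,0],[0.8,-0.1,0,0,0,0,0],[0.8,0,0,0,0,0,0]]]'; python3 - <<'E'
from ovp import *
go(*stop_tool(70))
shot(standpose(0,13,0),'pics/q3.png',k=3.3)
E
```

```text
time: 15.82
ee_pos: [585.5, -13.3, 108.5]
tcp_rot: [-3.141, 0.001, 1.537]
contact_force: [-5.8, 1.4, 6.5]
grip_width: 23.7
time: 16.48
ee_pos: [584.4, -42.1, 108.5]
tcp_rot: [-3.141, 0.001, 1.536]
contact_force: [-5.3, -2.1, 5.8]
grip_width: 24.2
t 16.48 pos [584.4 -42.1 108.5] F [-5.3 -2.1  5.8] w 24.2
 turn units [-0.01  0.01 -0.02] | shift units, current frame [-0.498 -0.007  0.113]  final frame [-0.498 -0.009  0.113]
```

View pics/q3.png

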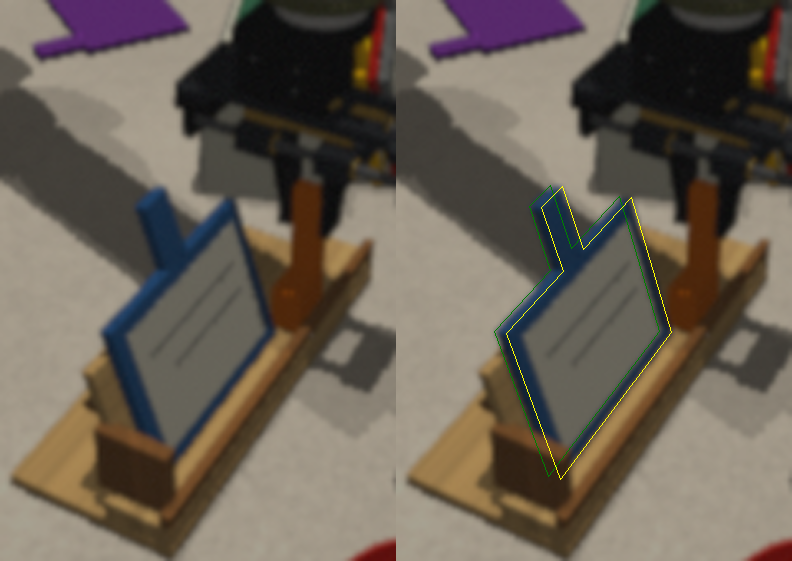

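```bash
python3 -m creep '[[[0.8,-0.06,0,0,0,0,0],[0.8,-0.06,0,0,0,0,0],[0.8,-0.06,0,0,0,0,0],[0.8,-0.06,0,0,0,0,0],[0.8,-0.06,0,0,0,0,0],[0.8,-0.06,0,0,0,0,0],[0.8,0,0,0,0,0,0]]]'; python3 - <<'E'
from ovp import *
go(*stop_tool(70))
shot(standpose(0,0,0),'pics/q4.png',k=3.3)
E
```

```text
time: 17.12
ee_pos: [583.9, -55.5, 108.5]
tcp_rot: [-3.141, 0.0, 1.537]
contact_force: [-6.0, 0.8, 6.8]
grip_width: 24.0
t 17.12 pos [583.9 -55.5 108.5] F [-6.   0.8  6.8] w 24.0
 turn units [-0.01  0.   -0.01] | shift units, current frame [-0.162 -0.007  0.113]  final frame [-0.163 -0.008  0.113]
```

View pics/q4.png

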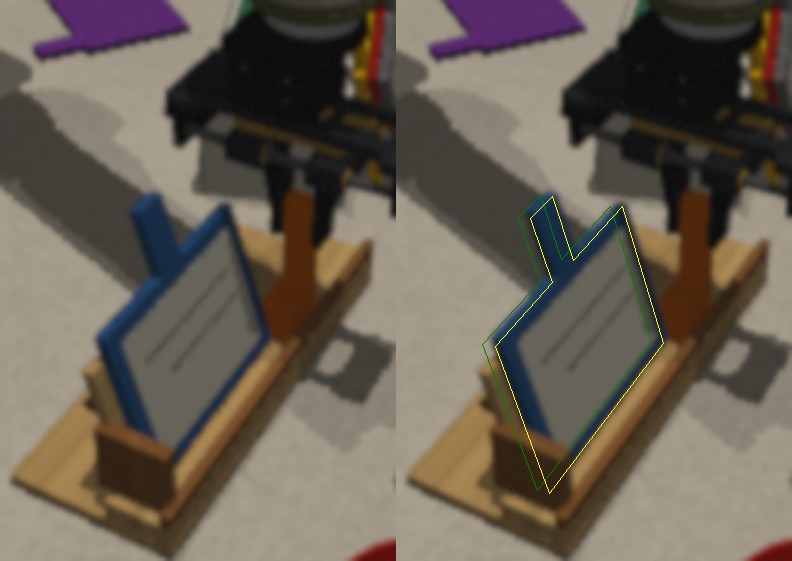

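The panel is moving with the stop. I continue in 1 mm steps until the force along the ledge jumps.

```bash
python3 -m creep '[[[0.8,-0.05,0,0,0,0,0],[0.8,-0.05,0,0,0,0,0],[0.8,0,0,0,0,0,0]]]'; python3 -m creep '[[[0.8,-0.03,0,0,0,0,0],[0.8,0,0,0,0,0,0]]]'; python3 -m creep '[[[0.8,-0.03,0,0,0,0,0],[0.8,0,0,0,0,0,0]]]'; python3 - <<'E'
from ovp import *
go(*stop_tool(70))
E
```

```text
time: 17.42
ee_pos: [583.8, -59.4, 108.5]
tcp_rot: [-3.14, 0.0, 1.537]
contact_force: [-7.0, 2.2, 6.7]
grip_width: 23.9
time: 17.58
ee_pos: [583.8, -60.4, 108.5]
tcp_rot: [-3.14, 0.0, 1.537]
contact_force: [-7.0, 2.2, 6.2]
grip_width: 23.9
time: 17.75
ee_pos: [583.7, -61.4, 108.5]
tcp_rot: [-3.14, 0.0, 1.538]
contact_force: [-6.5, 2.8, 6.8]
grip_width: 23.6
t 17.75 pos [583.7 -61.4 108.5] F [-6.5  2.8  6.8] w 23.6
 turn units [-0.01  0.   -0.01] | shift units, current frame [-0.015 -0.007  0.113]  final frame [-0.015 -0.007  0.113]
```

```bash
python3 -m creep '[[[0.8,-0.025,0,0,0,0,0],[0.8,0,0,0,0,0,0]]]'; python3 -m creep '[[[0.8,-0.025,0,0,0,0,0],[0.8,0,0,0,0,0,0]]]'; python3 - <<'E'
from ovp import *
go(*stop_tool(70))
shot(standpose(0,0,0),'pics/q5.png',k=3.3)
E
```

```text
time: 17.92
ee_pos: [583.7, -61.5, 108.5]
tcp_rot: [-3.14, -0.001, 1.538]
contact_force: [-7.5, 6.3, 8.3]
grip_width: 23.7
time: 18.08
ee_pos: [583.7, -61.6, 108.5]
tcp_rot: [-3.14, -0.002, 1.539]
contact_force: [-8.3, 8.8, 9.8]
grip_width: 23.5
t 18.08 pos [583.7 -61.6 108.5] F [-8.3  8.8  9.8] w 23.5
 turn units [-0.02 -0.02  0.  ] | shift units, current frame [-0.013 -0.007  0.113]  final frame [-0.012 -0.007  0.113]
```

View pics/q5.png

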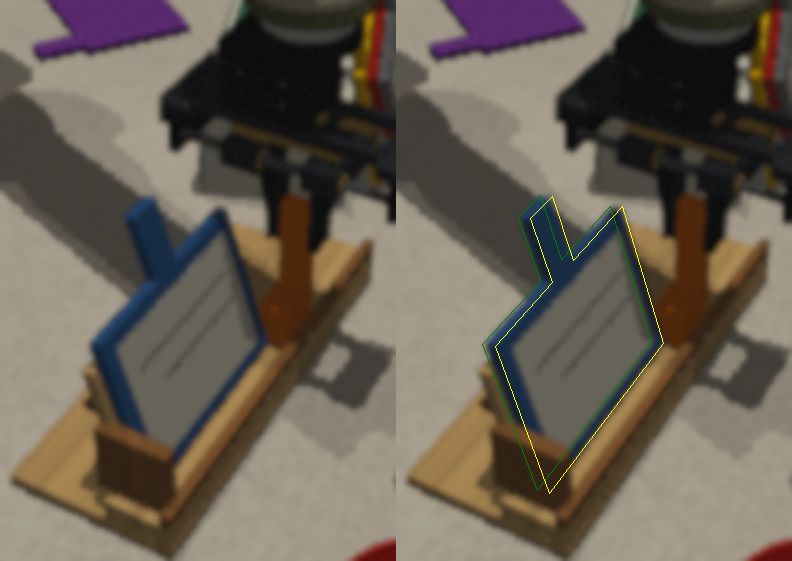

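```bash
python3 -m creep '[[[0.8,0.03,0,0,0,0,0],[0.7,0,0,0,0,0,0],[0.4,0,0,0,0,0,0],[0.2,0,0,0,0,0,0],[0,0,0,0,0,0,0],[0,0,0,0,0,0,0],[0,0,0,0,0,0,0]]]'; python3 -m creep '[[[0,0,0,-0.2,0,0,0],[0,0,0,-0.4,0,0,0],[0,0,0,-0.5,0,0,0],[0,0,0,-0.5,0,0,0],[0,0,0,-0.5,0,0,0],[0,0,0,-0.6,0,0,0],[0,0,0,-0.6,0,0,0],[0,0,0,-0.6,0,0,0]]]'; python3 -m creep '[[[0,0.3,-0.5,-0.2,0,0,0],[0,0.3,-0.7,0,0,0,0],[0,0.3,-0.7,0,0,0,0],[0,0.3,-0.7,0,0,0,0],[0,0.3,-0.7,0,0,0,0],[0,0.3,-0.5,0,0,0,0],[0,0,0,0,0,0,0],[0,0,0,0,0,0,0]]]'; python3 - <<'E'
from ovp import *
shot(standpose(0,0,0),'pics/r1.png',k=3.3)
for n in('top','side'): cv2.imwrite(f'pics/r1_{n}.png',cv2.resize(viewer.snapshot(n)['image'][:,:,::-1],(800,600),interpolation=cv2.INTER_CUBIC))
E
```

```text
time: 18.72
ee_pos: [584.5, -63.2, 108.2]
tcp_rot: [3.141, 0.002, 1.537]
contact_force: [0.3, -0.3, 0.5]
grip_width: 41.3
time: 19.38
ee_pos: [584.1, -63.0, 265.9]
tcp_rot: [3.141, 0.002, 1.537]
contact_force: [0.4, 0.1, -0.2]
grip_width: 43.7
time: 20.05
ee_pos: [457.2, 4.4, 274.7]
tcp_rot: [-3.137, -0.003, 1.537]
contact_force: [0.6, 0.8, -0.5]
grip_width: 43.8
```

View pics/r1.png

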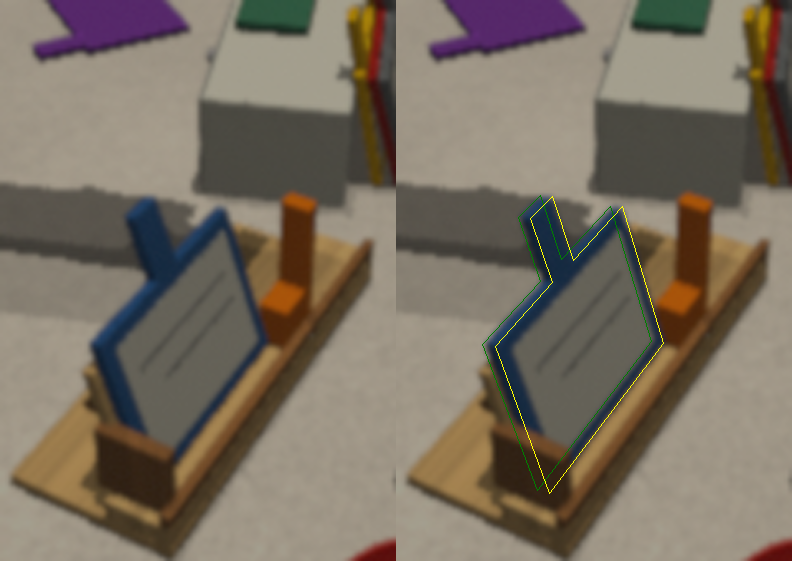

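View pics/r1_top.png

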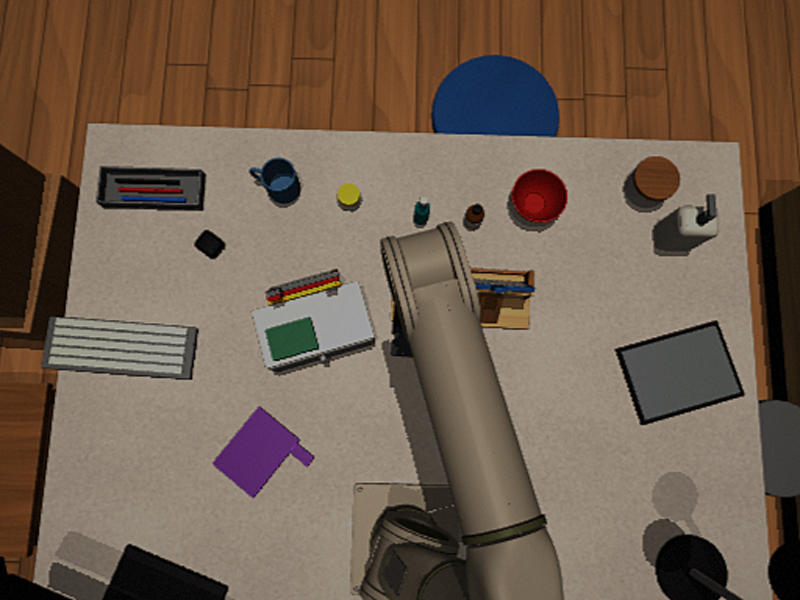

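View pics/r1_side.png

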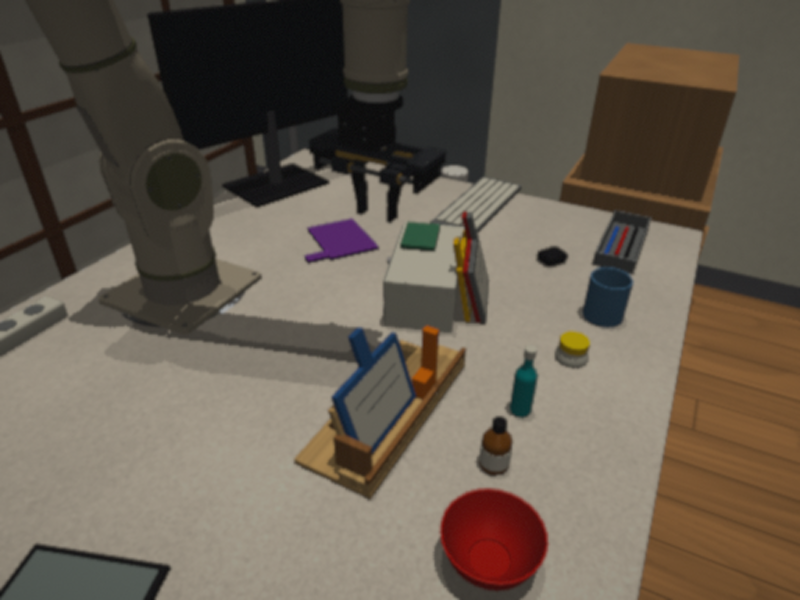

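```bash
python3 - <<'E'
from plant import robot, monitor
print(monitor.get_obs()['contact_force'].round(1)); print(robot.sign_off())
E
```

```text
[ 0.3 -0.2 -0.2]
the job is handed in; nothing more can be done
None
```

I drew the blue panel out of the stack by its tab and stood it on the stand's ledge, leaning on the backrest with the tab up. I then slid the orange side stop until it held the panel against the end stop. I handed the job in at about 20 s; no verdict is reported.

**Snug fit:** the force along the ledge rose from about 2.5 N to about 9 N while the stop stood still. By my measurement the stop was then at about 69.5 mm, against 70 mm for snug.

**Last pictures:**
- The panel is in contact with the side stop, and its outline is about 1 to 2 pixels from the home model. That is about the camera's calibration error.
- The red, yellow and grey panels still lean in the stack.
- The two bottles and the jar stand where they were.
- The gripper is clear of everything, and its force reading is near zero.

**One thing went wrong along the way:** a script overwrote my refined stand position, so I set the panel down using the first, cruder one, about 0.027 rad and 1 mm different. I restored the better values before moving the stop, and the panel's outline fitted both within the picture's accuracy.

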